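# Put the tea tin away in its drawer

## Task

Put the green-lidded tea tin away: pull the drawer with the green pull all the way out to its stop, set the tin down upright in the drawer's empty front compartment without dropping it, and push the drawer fully shut again. Leave the red drawer alone and everything else on the counter where it stands.

Things in the scene. Friction and masses are not known exactly. Their poses are not given: they have to be found in the camera images.
- tea_pull (a point): Centre of the GREEN pull, 64 above the counter: a block 18 deep (x) x 24 wide (y) x 28 high on a 12 mm stem, 35 in front of the drawer's 15 mm front panel. x points horizontally into the unit (the drawer opens along -x), y left seen from the robot. To pinch it by its 24 mm width come from the robot's side, tool tilted 35 to 45 degrees from vertical: a rack is above.
- tea_rack (a point): Middle of the front wire (8 mm thick, 180 wide along y) of the wire cup rack fixed over the green-pull drawer unit (cream box 250 deep, 200 wide, 112 high; a like one with a RED pull stands beside it, left or right), 169 above the counter. It juts 5 mm further out than the shut pull's centre, so an upright gripper does not fit over the shut pull. Paper cups (up to 235 high) stand on its rear part.
- tea_place (a point): Floor centre of the empty front left compartment of this drawer, moving with it (axes as tea_pull), 20 above the counter; 96 in x and 39 in y from the pull. Inside 92 (x) x 84 (y); walls 30 high, drawer front panel 74 above its floor. Sachets lie beside it, 20 to 25 high. Out at the stop it is open from above, the rack 69 beyond its centre: let fingers close along y.
- tea_drawer (a joint): Travel of the drawer with the green pull in m: 0 fully shut, 0.170 out at its stop. Starts shut or up to 20 mm ajar. Sliding it takes 2 to 4 N; it stays where it is left.
- tea_tin_mid (a point): Centre (half-way up) of the tea tin: a closed cylindrical metal tin, diameter 46, height 70, with a GREEN lid and a green band, 0.15 to 0.31 kg, standing on the counter to the left or right of the drawers. z axis = the tin's axis, up. Grip it by its sides in the upper half (about 15 mm above this point) so the fingertips stay above the 30 mm compartment walls.
- tea_tin: The same tea tin; origin at the centre of its underside.
- coffee_tin_mid (a point): Centre of the coffee tin, same size as the tea tin but with a RED lid and band, on the opposite side. To be left alone.
- coffee_drawer (a joint): Travel of the other unit's drawer (RED pull) in m, 0 shut; starts 0 to 20 mm ajar. To be left alone.
- coffee_pull (a point): Centre of the RED pull of the other drawer, same build as the green one. To be left alone.
- mug: White mug, 76 mm across, 85 high, loose; origin at its underside. Bystander.
- syrup: Amber syrup bottle, 60 mm across, 170 high, loose; origin at its underside. Bystander.
- pitcher: Steel milk pitcher, 90 mm across, 90 high, loose; origin at its underside. Bystander.
- plate: White plate, 150 mm across, with a pink doughnut on it (40 mm high in all), loose, close in front of the robot; origin at its underside. Bystander.
Mind the look-alikes: they are no part of the job. What is shaped like the tea_tin but orange is not meant.

How it is judged (in metres and radians):
On the way, in this order (a step that is already met when the one before it is completed fails the run):
1. the drawer with the green pull is out at its stop (within 8 mm) (value of joint tea_drawer above 0.162 m), for 0.2 s.
2. the tea tin stands upright in the empty front compartment, let go, with the drawer still well out (x of tea_tin_mid in the frame of tea_place between -0.025 and 0.025 m and y of tea_tin_mid in the frame of tea_place between -0.023 and 0.023 m and z of tea_tin_mid in the frame of tea_place between 0.028 and 0.042 m and angle between tea_tin_mid's own z axis and vertical below 0.12 rad and value of joint tea_drawer above 0.1 m and contact force between the fingers and tea_tin below 0.05 N and linear speed of tea_tin below 0.05 m/s), for 0.2 s.
At the end, for the whole second after the job is handed in: The drawer with the green pull is shut to within 8 mm and still; the tea tin stands upright (within 7 degrees) and at rest in that drawer's front left compartment, on its floor; the red drawer is no more than 40 mm open (x of tea_tin_mid in the frame of tea_place between -0.025 and 0.025 m and y of tea_tin_mid in the frame of tea_place between -0.023 and 0.023 m and z of tea_tin_mid in the frame of tea_place between 0.028 and 0.042 m and angle between tea_tin_mid's own z axis and vertical below 0.12 rad and value of joint tea_drawer below 0.008 m and velocity of joint tea_drawer below 0.01 m/s and linear speed of tea_tin below 0.02 m/s and value of joint coffee_drawer below 0.04 m); the robot touches nothing.
It fails at once if the coffee tin is disturbed (distance of coffee_tin_mid from where it was at the start of the episode above 0.03 m).
It fails at once if the other drawer (red pull) is opened (value of joint coffee_drawer above 0.04 m).
It fails at once if the mug, syrup bottle, milk pitcher or doughnut plate is pushed more than 30 mm or knocked over (distance of any of mug, syrup, pitcher, plate from where it was at the start of the episode above 0.03 m or angle between any of mug, syrup, pitcher, plate's own z axis and vertical above 0.3 rad).
It fails at once if the tea tin is dropped: it falls freely (from about 25 mm or more) (contact force between the fingers and tea_tin below 0.05 N and linear speed of tea_tin above 0.7 m/s).
It also fails if it takes over 72 s, if anything falls off the work surface, if the arm or the gripper's body presses on something with over 40 N, if the wrist force passes 120 N, or if a joint passes its speed limit or range.

## Robot

A 6-joint arm with a two-finger parallel gripper is mounted at the origin on the work surface. World frame = base frame: x ahead of the robot, y to its left, z up, the work surface at z = 0. Lengths are in m, angles in degrees, forces in N, time in s.
With the tool pointing down it reaches from about 0.35 to 0.775 m from the base axis. Payload 7.3 kg.
Tool frame: the origin (TCP) lies at the very end of the fingers, on their centre line; the grasp point (between the pads) lies behind it (robot.pinch_z is the z of the grasp point in the tool frame, in m); z points along the fingers, x is the direction in which the jaws open and shut, and the axes are right-handed (so a half turn about z gives the same grasp; the last joint's range is limited). The gripper opens to 92 mm and grips with 3 to 60 N. Pads are 19 mm wide; open, the fingers measure 130 mm over their backs; the gripper's body (75 mm by 190 mm) begins 47 mm behind the grasp point.
Start: joints at [66.692, 19.595, 87.324, -0, 73.075, -8.365], TCP at [0.135, 0.507, 0.227] pointing down, gripper open.
Joint ranges: [-145.02, 145.02], [-44.19, 115.74], [2.07, 154.8], [-57.11, 237.11], [16.16, 152.29], [-177.93, 177.93]. Speed limits (degrees/s): [147.25, 147.25, 180, 180, 180, 180].

## Interface

Orientations are given as [roll, pitch, yaw] about the fixed x, y, z axes, in that order (R = Rz(yaw) Ry(pitch) Rx(roll)).
In Python, from cell import readout, grab_frame, job, robot gives the robot as it stands. The module is installed in compiled form; this text tells all that it offers.
- The arm moves only by the shell command python3 -m crank 'ROWS' [FORCE]. ROWS is JSON, a list of rows, each a list of 7 numbers: the turn, a rotation vector about the tool's x, y, z in rad, then the shift along the tool's x, y, z in m, then the gripper's target within -1 to 1 (shut at 1, half-way at 0, fully open at -1). In form: [[wx, wy, wz, tx, ty, tz, jaw], ...]. A call has 1 to 8 rows; each row shifts and turns the commanded pose from where the row before left it, along the tool's axes as they then stand; what a row does not reach is not made up. A row lasts 1/10 s, in which the tool goes at most 50 mm and 8.59 degrees, less where a joint would pass 70% of its speed; a pose out of reach is approached as far as the arm can. A call with a gripper value outside its range is refused whole. The fingers move at their own pace and stop on an object; FORCE is the grip in N (left out, the last holds). Time passes only in rows, so rows that do not move let the fingers close. It gives the time, the measured TCP pose, the force and the opening at its end, in the units of the state.
- readout.sense(): the state, without advancing time (a new reading comes with each control period).
- grab_frame(name): name is "scene" or "top" or "wrist"; returns a dict with "img" (420x560x3 uint8, red, green, blue), "z_map" (420x560 float32, m along the optical axis (not along the pixel's ray), 0 where there is no reading), "fx", "fy", "cx", "cy" (pixels), "rvec" (rotation vector, rad) and "tvec" (3), from world to camera coordinates, as OpenCV has them. Camera axes: x right, y down, z forward; pixel columns grow to the right and rows downward; lengths in m; the calibration is good to about 2 mm. The wrist camera is an equidistant fisheye: a pixel r from the principal point sees the ray r / f radians off the axis. A picture is of the moment at which its call begins.
- job.close_job(): hands the job in, once; it reports no verdict.
The state is a dict: "clock": time; "joint_pos": joint angles; "dq": joint speeds; "tau": joint torques, N m; "tcp_pos": TCP position; "eef_rot": TCP orientation; "wrist_force": force on the tool from outside, world axes, zero at the start; "ft_torque": the same for the moment, N m; "grip_width": opening from 0.0 (shut) to 1.0 (fully open).
Only numpy, scipy, OpenCV 4.12 (cv2) and the standard library are available. Lean on these libraries where they do the work, as an engineer would, in place of code of your own. Each camera call takes 0.05 s, during which the arm holds its last target.

## Working session

There is one attempt and no reset: what is moved stays moved. The work goes in short steps, Python scripts to look and compute and a shell command to move; the robot and the scene stay as the last step left them, time stands still between calls to the robot, and variables do not carry over. Pictures are saved under pics/ and viewed, and the job is handed in when it is done.

```bash
mkdir -p pics; ls; cat > h.py <<'E'
import numpy as np, cv2
from cell import readout, grab_frame, job, robot
from scipy.spatial.transform import Rotation as R
def save(n,f):
    cv2.imwrite(f'pics/{n}.png',cv2.cvtColor(f['img'],cv2.COLOR_RGB2BGR))
    np.savez(f'pics/{n}.npz',**f)
def load(n): return {k:v for k,v in np.load(f'pics/{n}.npz').items()}
def cloud(f):
    z=f['z_map'];v,u=np.mgrid[0:z.shape[0],0:z.shape[1]]
    p=np.stack([(u-f['cx'])/f['fx']*z,(v-f['cy'])/f['fy']*z,z],-1)
    M=R.from_rotvec(np.ravel(f['rvec'])).as_matrix()
    w=(p-np.ravel(f['tvec']))@M
    w[z<=0]=np.nan
    return w
E
python3 - <<'E'
from h import *
print(readout.sense(), robot.pinch_z)
for n in ['scene','top']: save(n+'0',grab_frame(n))
E
```

```text
pics
{'clock': 0.0, 'joint_pos': array([ 6.66935407e+01,  1.96337678e+01,  8.73777725e+01,  2.22422468e-04,
        7.30751306e+01, -8.36585460e+00]), 'dq': array([-0.05302877,  0.03483178,  0.08123489,  0.04941794,  0.0325582 ,
        0.02558975]), 'tau': array([ 5.28597193e-04, -4.31254184e+01, -2.44214594e+01,  7.18453154e-02,
        5.60741080e-02, -1.41534629e-04]), 'tcp_pos': array([0.13517176, 0.50687135, 0.22606584]), 'eef_rot': array([-1.79987180e+02,  8.57176536e-02,  7.50593399e+01]), 'wrist_force': array([-0.7922272 , -1.02613661, -0.23768299]), 'ft_torque': array([ 0.00638053,  0.00575066, -0.00311311]), 'grip_width': 0.999070375331082} -0.0188
```

View pics/scene0.png

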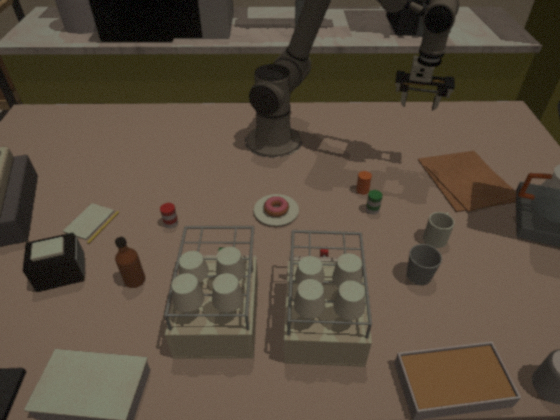

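View pics/top0.png

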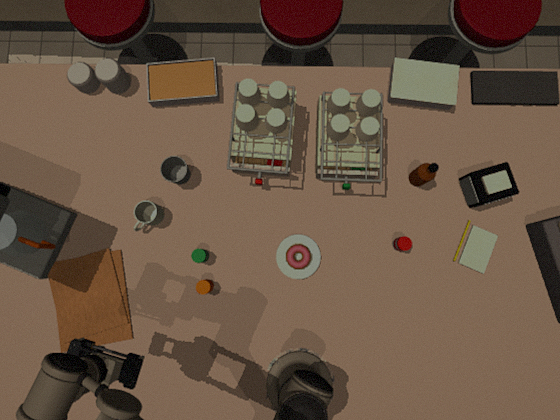

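The top view shows these candidates:
- **Tins:** green lid at (200,256), the orange look-alike at (205,287), and the red coffee tin at (404,243).
- **Pulls:** green at (347,184) and red at (258,182).

The scene view is from the far side. There the green tin is at (374,201) and the orange one at (364,182). My targets are the green tin and the green pull on the right-hand unit, so I'll check both in a close crop and measure them.

```bash
python3 - <<'E'
from h import *
f=load('top0'); w=cloud(f); im=f['img'].astype(int)
c=cv2.cvtColor(f['img'],cv2.COLOR_RGB2BGR)
a=cv2.resize(c[150:300,180:280],(400,600),interpolation=cv2.INTER_CUBIC); b=cv2.resize(c[100:250,310:410],(400,600),interpolation=cv2.INTER_CUBIC)
cv2.imwrite('pics/crop.png',np.clip(np.hstack([a,b])*1.6,0,255).astype(np.uint8))
print(f['fx'],f['cx'],f['cy'], f['rvec'],f['tvec'])
hsv=cv2.cvtColor(f['img'],cv2.COLOR_RGB2HSV)
def blob(name,h0,h1,box):
    u0,v0,u1,v1=box
    m=np.zeros(hsv.shape[:2],bool); s=hsv[v0:v1,u0:u1]
    m[v0:v1,u0:u1]=(s[...,0]>=h0)&(s[...,0]<=h1)&(s[...,1]>110)&(s[...,2]>30)
    p=w[m]; print(name,m.sum(),'med',np.nanmedian(p,0).round(4),'min',np.nanmin(p,0).round(3),'max',np.nanmax(p,0).round(3))
blob('tea',45,85,(185,240,215,272))
blob('pull',40,90,(335,175,360,195))
def top(name,u,v,rad,zlo,zhi):
    p=w[v-rad:v+rad,u-rad:u+rad].reshape(-1,3); p=p[(p[:,2]>zlo)&(p[:,2]<zhi)]
    print(name,len(p),'mid',((p.min(0)+p.max(0))/2).round(4),'ext',np.ptp(p,0).round(3),'mean',p.mean(0).round(4))
top('teatop',200,256,14,.06,.08)
top('orange',205,287,14,.05,.09)
top('coffee',404,243,14,.06,.08)
top('pull',347,184,9,.07,.09)
top('redpull',258,182,9,.07,.09)
top('rack',350,160,38,.155,.18)
top('rackR',264,150,38,.155,.18)
top('unit',350,150,55,.10,.125)
top('plate',298,257,26,.01,.06)
top('syrup',424,175,18,.05,.2)
top('mug',146,214,18,.05,.1)
E
```

```text
406.5603465673984 281.13410842821884 210.0952625025243 [ 2.16677739 -2.13650492  0.12622147] [0.05702149 0.57170778 1.3283965 ]
tea 162 med [0.4164 0.33   0.0714] min [ 0.394  0.307 -0.002] max [0.436 0.371 0.077]
pull 37 med [ 0.6483 -0.1468  0.0778] min [ 0.64  -0.165  0.001] max [ 0.673 -0.136  0.083]
teatop 168 mid [0.415  0.329  0.0699] ext [0.042 0.045 0.013] mean [0.4147 0.3292 0.0711]
orange 180 mid [0.3151 0.3113 0.0647] ext [0.044 0.045 0.024] mean [0.3151 0.3101 0.0696]
coffee 174 mid [ 0.4632 -0.3364  0.0693] ext [0.042 0.048 0.019] mean [ 0.4631 -0.3347  0.0708]
pull 76 mid [ 0.6617 -0.1478  0.0787] ext [0.046 0.055 0.017] mean [ 0.6615 -0.1491  0.0779]
redpull 49 mid [0.6706 0.1403 0.0768] ext [0.037 0.023 0.013] mean [0.6645 0.1392 0.0769]
rack 812 mid [ 0.7395 -0.1505  0.1691] ext [0.188 0.189 0.022] mean [ 0.7209 -0.151   0.1728]
rackR 794 mid [0.7645 0.1332 0.1688] ext [0.195 0.198 0.022] mean [0.7464 0.1323 0.1729]
unit 2119 mid [ 0.8132 -0.1147  0.1116] ext [0.26  0.278 0.023] mean [ 0.7897 -0.1442  0.113 ]
plate 1326 mid [0.4161 0.0062 0.0298] ext [0.147 0.148 0.04 ] mean [0.4173 0.0055 0.0223]
syrup 403 mid [ 0.6911 -0.4006  0.115 ] ext [0.058 0.06  0.128] mean [ 0.6855 -0.3917  0.1182]
mug 278 mid [0.5424 0.5074 0.0708] ext [0.094 0.082 0.041] mean [0.5479 0.5088 0.073 ]
```

View pics/crop.png

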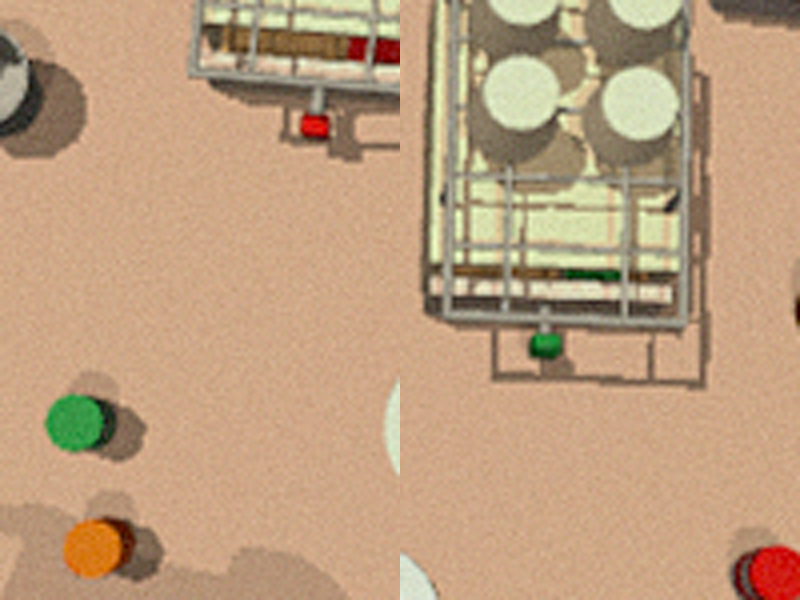

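The left crop confirms the green tin at (75,422), well apart from the orange one at (95,548). The right crop shows the green pull at (545,345), just in front of the rack wire. Next I need the unit's yaw and a precise pull position.

```bash
python3 - <<'E'
from h import *
f=load('top0'); w=cloud(f)
im=f['img']
# front wire: for y bins, min x of points with z>.15
p=w[120:200,300:400].reshape(-1,3); 
q=p[(p[:,2]>.158)&(p[:,2]<.182)]
ys=np.arange(-.235,-.065,.01);X=[];Y=[]
for y in ys:
    s=q[abs(q[:,1]-y)<.005]; s=s[s[:,0]<.68]
    if len(s): X.append(np.median(s[:,0]));Y.append(y);
print(np.round(X,3)); c=np.polyfit(Y,X,1); print('wire slope deg',np.degrees(np.arctan(c[0])),np.polyval(c,-.15))
# sides: y extremes along x
for xs in np.arange(.66,.83,.03):
    s=q[abs(q[:,0]-xs)<.012]; print(round(xs,2),s[:,1].min().round(4),s[:,1].max().round(4))
# unit top
t=p[(p[:,2]>.10)&(p[:,2]<.122)]
for xs in np.arange(.68,.93,.03):
    s=t[abs(t[:,0]-xs)<.01]; print('unit',round(xs,2),np.percentile(s[:,1],[1,99]).round(4))
# pull by colour
hsv=cv2.cvtColor(im,cv2.COLOR_RGB2HSV)
m=(hsv[...,0]>40)&(hsv[...,0]<90)&(hsv[...,1]>100); m[:178]=0;m[:,:335]=0;m[192:]=0;m[:,360:]=0
s=w[m]; s=s[(s[:,2]>.07)&(s[:,2]<.085)]; print(len(s),s.mean(0),s.min(0),s.max(0))
# same in scene
g=grab_frame('scene'); save('scene1',g)
E
```

```text
[0.659 0.647 0.649 0.649 0.653 0.649 0.649 0.648 0.649 0.65  0.651 0.648
 0.651 0.661 0.651 0.651 0.651]
wire slope deg 0.3793340127643906 0.6510206685402755
0.66 -0.2429 -0.0559
0.69 -0.2429 -0.0559
0.72 -0.2441 -0.056
0.75 -0.2438 -0.0573
0.78 -0.2446 -0.0589
0.81 -0.2445 -0.0588
unit 0.68 [-0.1911 -0.0804]
unit 0.71 [-0.2475 -0.052 ]
unit 0.74 [-0.2476 -0.052 ]
unit 0.77 [-0.2434 -0.0518]
unit 0.8 [-0.249 -0.052]
unit 0.83 [-0.2498 -0.0547]
unit 0.86 [-0.25   -0.0547]Traceback (most recent call last):
  File "<stdin>", line 18, in <module>
    return _quantile_unchecked(
        a, q, axis, out, overwrite_input, method, keepdims, weights)
    return _ureduce(a,
                    func=_quantile_ureduce_func,
    ...<5 lines>...
                    overwrite_input=overwrite_input,
                    method=method)
    r = func(a, **kwargs)
    result = _quantile(arr,
                       quantiles=q,
    ...<2 lines>...
                       out=out,
                       weights=wgt)
    slices_having_nans = np.isnan(arr[-1, ...])
                                  ~~~^^^^^^^^^
IndexError: index -1 is out of bounds for axis 0 with size 0
```

```bash
python3 - <<'E'
from h import *
for n,(u0,u1,v0,v1) in [('top0',(335,360,178,192)),('scene0',(280,350,240,300))]:
    f=load(n); w=cloud(f); hsv=cv2.cvtColor(f['img'],cv2.COLOR_RGB2HSV)
    m=(hsv[...,0]>40)&(hsv[...,0]<90)&(hsv[...,1]>100)&(hsv[...,2]>25)
    k=np.zeros_like(m);k[v0:v1,u0:u1]=1;m&=k
    s=w[m]; s=s[(s[:,2]>.045)&(s[:,2]<.09)]; print(n,len(s),s.round(3).tolist()[:40])
E
```

```text
top0 36 [[0.655, -0.137, 0.073], [0.654, -0.14, 0.08], [0.654, -0.143, 0.079], [0.655, -0.147, 0.078], [0.655, -0.15, 0.077], [0.654, -0.152, 0.083], [0.654, -0.156, 0.081], [0.65, -0.136, 0.081], [0.65, -0.139, 0.083], [0.651, -0.143, 0.081], [0.651, -0.146, 0.08], [0.652, -0.15, 0.076], [0.651, -0.153, 0.078], [0.652, -0.157, 0.077], [0.648, -0.137, 0.075], [0.649, -0.141, 0.074], [0.648, -0.143, 0.077], [0.647, -0.146, 0.081], [0.648, -0.15, 0.079], [0.648, -0.153, 0.077], [0.648, -0.156, 0.079], [0.645, -0.137, 0.074], [0.645, -0.14, 0.077], [0.645, -0.144, 0.074], [0.645, -0.147, 0.076], [0.645, -0.15, 0.075], [0.644, -0.152, 0.083], [0.644, -0.156, 0.08], [0.641, -0.137, 0.077], [0.641, -0.14, 0.08], [0.641, -0.143, 0.082], [0.641, -0.146, 0.081], [0.641, -0.15, 0.08], [0.641, -0.153, 0.081], [0.642, -0.156, 0.077], [0.64, -0.152, 0.066]]
scene0 0 []
```

The green pull's centre is about (0.648, -0.1465, 0.064), the unit's yaw is roughly -0.6°, and the drawer is ajar by about 8 mm. I'll carry the arm across in a wide arc above everything.

```bash
python3 -m crank '[[0,0,-0.131,0,0,0,-1],[0,0,-0.131,0,0,0,-1],[0,0,0,-0.03,0.03,-0.005,-1],[0,0,0,-0.03,0.03,-0.005,-1],[0,0,0,-0.03,0.03,-0.005,-1],[0,0,0,-0.03,0.03,-0.005,-1],[0,0,0,-0.03,0.03,-0.005,-1],[0,0,0,-0.03,0.03,-0.005,-1]]' 20
python3 -m crank '[[0,0,0,-0.045,0.018,0,-1],[0,0,0,-0.045,0.018,0,-1],[0,0,0,-0.045,0.018,0,-1],[0,0,0,-0.045,0.018,0,-1],[0,0,0,-0.045,0.018,0,-1],[0,0,0,-0.045,0.018,0,-1],[0,0,0,-0.045,0.018,0,-1],[0,0,0,-0.045,0.018,0,-1]]'
```

```text
clock: 0.9
tcp_pos: [0.3164, 0.326, 0.2567]
eef_rot: [-180.0, 0.0, 90.1]
wrist_force: [1.3, -0.1, 0.2]
grip_width: 0.998
clock: 1.7
tcp_pos: [0.4602, -0.0343, 0.2566]
eef_rot: [-180.0, -0.0, 90.1]
wrist_force: [0.7, 0.8, -0.1]
grip_width: 1.003
```

```bash
python3 -m crank '[[-0.1163,0,0,-0.0187,0,0,-1],[-0.1163,0,0,-0.0187,0,0,-1],[-0.1163,0,0,-0.0187,0,0,-1],[-0.1163,0,0,-0.0187,0,0,-1],[-0.1163,0,0,-0.0187,0,0,-1],[-0.1163,0,0,-0.0187,0,0,-1]]'
python3 - <<'E'
from h import *
s=readout.sense();print(s['joint_pos'].round(1))
save('wrist0',grab_frame('wrist')); f=load('wrist0'); print(f['fx'],f['cx'],f['cy'])
Rt=R.from_euler('xyz',s['eef_rot'],degrees=True).as_matrix(); print(Rt.round(3))
z=Rt[:,2]; tgt=np.array([.648,-.1465,.064])
for b in (.1,0): 
    d=tgt+z*(.0188-b)-s['tcp_pos']; print(b,(Rt.T@d).round(4))
E
```

```text
clock: 2.3
tcp_pos: [0.46, -0.135, 0.256]
eef_rot: [142.7, -0.4, 90.4]
wrist_force: [1.6, 1.1, 0.2]
grip_width: 0.997
[ -42.    -2.5  120.6   39.9   40.  -158.4]
325.19226210127806 277.10298105302803 206.50675259705852
[[-0.007  0.796  0.606]
 [ 1.     0.002  0.009]
 [ 0.006  0.606 -0.796]]
0.1 [-0.014   0.0333  0.1853]
0 [-0.014   0.0333  0.2853]
```

View pics/wrist0.png

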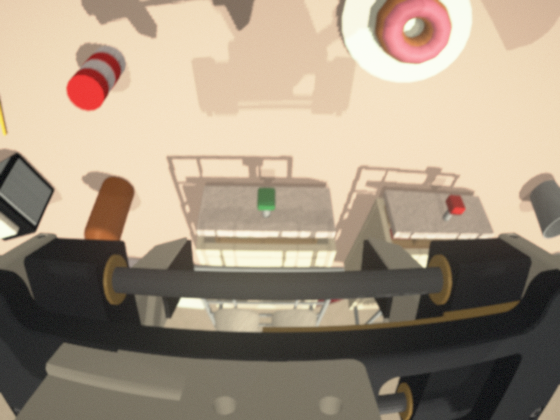

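The wrist view shows the green pull at (266,198) roughly ahead of the jaws, with the red pull well off at (455,205). I'm moving to the pre-grasp pose.

```bash
python3 -m crank '[[0,0,0,-0.0035,0.008,0.04,-1],[0,0,0,-0.0035,0.008,0.04,-1],[0,0,0,-0.0035,0.008,0.04,-1],[0,0,0,-0.0035,0.009,0.04,-1],[-0.03,0,0,0,0,0.025,-1],[0,0,0,0,0,0,-1]]'
cat > g.py <<'E'
from h import *
import sys
def go(t,b=0.,rz=None):
    s=readout.sense(); Rt=R.from_euler('xyz',s['eef_rot'],degrees=True).as_matrix()
    d=np.array(t)+Rt[:,2]*(.0188-b)-s['tcp_pos']
    print('tcp',s['tcp_pos'].round(4),'rpy',s['eef_rot'].round(2),'j',s['joint_pos'].round(1),'F',s['wrist_force'].round(1),'grip',round(s['grip_width'],3),'t',round(s['clock'],2))
    print('pinch',(s['tcp_pos']-.0188*Rt[:,2]).round(4),'tool delta',(Rt.T@d).round(4))
E
python3 - <<'E'
from g import *
go([.648,-.1465,.064])
save('wrist1',grab_frame('wrist'))
E
```

```text
clock: 2.95
tcp_pos: [0.6011, -0.1441, 0.1288]
eef_rot: [141.9, -0.8, 90.3]
wrist_force: [0.2, -0.4, 0.1]
grip_width: 1.004
tcp [ 0.6011 -0.1441  0.1288] rpy [141.92  -0.82  90.3 ] j [ -30.4   23.2  113.7   64.5   21.  -177.6] F [ 0.2 -0.4  0.1] grip 1.004 t 2.95
pinch [ 0.5895 -0.1443  0.1436] tool delta [-0.0036 -0.0031  0.0987]
```

View pics/wrist1.png

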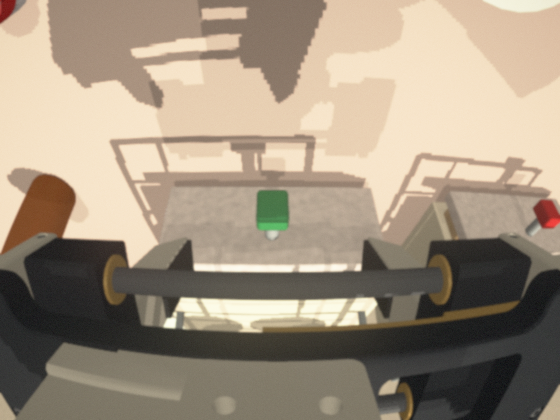

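The wrist view has the pull at (272,210), well between the fingers. However, the wrist is nearly out of range: j6 is at -177.6 and j5 at 21. I'll fit a quick kinematic model to the readings to choose a better branch.

```bash
cat > k.py <<'E'
from h import *
from scipy.optimize import least_squares
D2R=np.pi/180
def Rx(a):return R.from_rotvec([a,0,0]).as_matrix()
def Ry(a):return R.from_rotvec([0,a,0]).as_matrix()
def Rz(a):return R.from_rotvec([0,0,a]).as_matrix()
def fk(q,P):
    q=np.array(q)*D2R; a1,d1,L2,a3,L4,a5,L6=P
    A=Rz(q[0]); p=A@[a1,0,d1]
    A=A@Ry(q[1]); p=p+A@[0,0,L2]
    A=A@Ry(q[2]); p=p+A@[a3,0,L4]   # z along forearm
    A=A@Rz(q[3]*SG[0])@Ry(q[4]); p=p+A@[a5,0,0]
    A=A@Rz(q[5]*SG[1]); p=p+A@[0,0,L6]
    return A,p
SG=[1,1]
# samples: joints, tcp, rpy
S=[([66.692,19.595,87.324,0,73.075,-8.365],[.1352,.5069,.2265],[-180,.0,75.06]),
([-42.0,-2.5,120.6,39.9,40.0,-158.4],[.46,-.135,.256],[142.7,-.4,90.4]),
([-30.4,23.2,113.7,64.5,21.0,-177.6],[.6011,-.1441,.1288],[141.92,-.82,90.3])]
if __name__=='__main__':
  for s0 in(1,-1):
   for s1 in (1,-1):
    SG[:]=[s0,s1]
    # orientation check: relative tool offset const
    As=[fk(q,[0]*7)[0].T@R.from_euler('xyz',r,degrees=True).as_matrix() for q,_,r in S]
    print(s0,s1,[ (R.from_matrix(As[0].T@a).magnitude()/D2R).round(1) for a in As[1:]])
    def res(P): return np.concatenate([fk(q,P)[1]-t for q,t,_ in S]+[1e-3*(np.array(P)-[0,.3,.4,0,.35,0,.25])])
    r=least_squares(res,[0,.3,.4,0,.35,0,.25]); print(r.x.round(4),np.abs(r.fun[:9]).max())
    print(As[0].round(2).tolist())
E
python3 k.py
```

```text
Traceback (most recent call last):
  File "k.py", line 26, in <module>
    print(s0,s1,[ (R.from_matrix(As[0].T@a).magnitude()/D2R).round(1) for a in As[1:]])
                  ^^^^^^^^^^^^^^^^^^^^^^^^^^^^^^^^^^^^^^^^^^^^^^^^
AttributeError: 'float' object has no attribute 'round'
```

```bash
sed -i 's/(R.from_matrix(As\[0\].T@a).magnitude()\/D2R).round(1)/round(R.from_matrix(As[0].T@a).magnitude()\/D2R,1)/' k.py; python3 k.py
```

```text
1 1 [0.1, 0.1]
[-0.0661  0.4312  0.5804  0.172   0.5097  0.0472  0.4403] 0.0701279724109414
[[-1.0, -0.0, 0.0], [0.0, -1.0, 0.0], [0.0, 0.0, 1.0]]
1 -1 [59.8, 21.6]
[-0.0661  0.4312  0.5804  0.172   0.5097  0.0472  0.4403] 0.0701279724109414
[[-0.96, -0.29, 0.0], [0.29, -0.96, -0.0], [0.0, 0.0, 1.0]]
-1 1 [79.8, 129.0]
[ 0.3781 -0.6901  0.1466 -0.4929 -0.1996 -0.1404 -0.2668] 0.07055938043940674
[[-1.0, -0.0, 0.0], [0.0, -1.0, 0.0], [0.0, 0.0, 1.0]]
-1 -1 [130.4, 149.2]
[ 0.3781 -0.6901  0.1466 -0.4929 -0.1996 -0.1404 -0.2668] 0.07055938043940674
[[-0.96, -0.29, 0.0], [0.29, -0.96, -0.0], [0.0, 0.0, 1.0]]
```

```bash
python3 - <<'E'
import re
s=open('k.py').read()
s=s.replace("a1,d1,L2,a3,L4,a5,L6=P","a1,d1,L2,a3,L4,a5,L6,b3,b5=P").replace("[a3,0,L4]","[a3,b3,L4]").replace("[a5,0,0]","[a5,b5,0]").replace("[0]*7","[0]*9").replace("0,.25]","0,.25,0,0]").replace("for s0 in(1,-1)","for s0 in (1,)").replace("for s1 in (1,-1)","for s1 in (1,)")
open('k.py','w').write(s)
E
python3 k.py
python3 - <<'E'
from h import *
print(readout.sense()['joint_pos'].round(4), readout.sense()['tcp_pos'].round(5))
E
```

```text
1 1 [0.1, 0.1]
[-0.0094  0.2463  0.5009  0.0673  0.4215  0.0233  0.3047  0.0506  0.0258] 1.954844693119462e-06
[[-1.0, -0.0, 0.0], [0.0, -1.0, 0.0], [0.0, 0.0, 1.0]]
[ -30.4119   22.9901  113.7705   64.3066   21.0955 -177.6952] [ 0.60059 -0.14432  0.13031]
```

```bash
python3 -m crank '[[0,0,0.1496,0,0,-0.005,-1],[0,0,0.1496,0,0,-0.005,-1],[0,0,0.1496,0,0,-0.005,-1],[0,0,0.1496,0,0,-0.005,-1],[0,0,0.1496,0,0,-0.005,-1],[0,0,0.1496,0,0,-0.005,-1],[0,0,0.1496,0,0,-0.005,-1]]' 
cat > rec.py <<'E'
from h import *
import json
s=readout.sense(); open('samples.txt','a').write(json.dumps([s['joint_pos'].tolist(),s['tcp_pos'].tolist(),s['eef_rot'].tolist()])+'\n'); print(s['joint_pos'].round(1),s['tcp_pos'].round(4),s['eef_rot'].round(1))
E
python3 rec.py
python3 -m crank '[[0,0,0.1496,0,0,-0.005,-1],[0,0,0.1496,0,0,-0.005,-1],[0,0,0.1496,0,0,-0.005,-1],[0,0,0.1496,0,0,-0.005,-1],[0,0,0.1496,0,0,-0.005,-1],[0,0,0.1496,0,0,-0.005,-1],[0,0,0.1496,0,0,-0.005,-1]]' ; python3 rec.py
python3 -m crank '[[0,0,0.1496,0,0,0,-1],[0,0,0.1496,0,0,0,-1],[0,0,0.1496,0,0,0,-1],[0,0,0.1496,0,0,0,-1],[0,0,0.1496,0,0,0,-1],[0,0,0.1496,0,0,0,-1],[0,0,0.1496,0,0,0,-1]]' ; python3 rec.py
```

```text
clock: 3.7
tcp_pos: [0.5784, -0.146, 0.1613]
eef_rot: [158.9, -32.8, 36.4]
wrist_force: [0.4, -0.4, 0.6]
grip_width: 1.001
[ -32.1   18.   115.1   57.4   23.7 -111.3] [ 0.5784 -0.146   0.1613] [158.9 -32.8  36.4]
clock: 4.4
tcp_pos: [0.5565, -0.1464, 0.1886]
eef_rot: [-157.9, -32.2, -36.4]
wrist_force: [-0.6, 0.1, -0.1]
grip_width: 1.001
[-33.9  13.5 116.   51.5  26.9 -46. ] [ 0.5565 -0.1464  0.1886] [-157.9  -32.2  -36.4]
clock: 5.1
tcp_pos: [0.5566, -0.1464, 0.1885]
eef_rot: [-141.7, 0.5, -89.8]
wrist_force: [-0.4, 0.0, -0.7]
grip_width: 1.0
[-33.9  13.5 116.   51.5  26.9  13.9] [ 0.5566 -0.1464  0.1885] [-141.7    0.5  -89.8]
```

```bash
cat > ik.py <<'E'
from k import *
import json
from scipy.optimize import minimize
T=list(S)
for l in open('samples.txt'): T.append(tuple(json.loads(l)))
x0=[0,.3,.4,0,.35,0,.25,0,0]
def res(P): return np.concatenate([fk(q,P)[1]-t for q,t,_ in T]+[1e-4*(np.array(P)-x0)])
fit=least_squares(res,x0); P=fit.x
LO=np.array([-145.02,-44.19,2.07,-57.11,16.16,-177.93]);HI=np.array([145.02,115.74,154.8,237.11,152.29,177.93])
TO=np.diag([-1,-1,1.])
def ik(p,Rt,q0):
    def f(q):
        A,t=fk(q,P); A=A@TO
        return np.concatenate([(t-p)*10,R.from_matrix(A.T@Rt).as_rotvec()*3])
    r=least_squares(f,np.clip(q0,LO+.1,HI-.1),bounds=(LO,HI)); return r.x,np.linalg.norm(r.fun)
def tool(tilt,flip=True,yaw=0):
    t=tilt*D2R; z=np.array([np.sin(t),0,-np.cos(t)]); x=np.array([0,-1. if flip else 1,0]); M=np.stack([x,np.cross(z,x),z],1)
    return Rz(yaw*D2R)@M
E
python3 - <<'E'
from ik import *
print(P.round(4),np.abs(fit.fun).max())
q=np.array(T[-1][0])
for tilt in (36,38,41):
  q=np.array(T[-1][0])
  for px,pz in [(.60,.12),(.63,.085),(.648,.064),(.60,.064),(.55,.064),(.52,.064),(.486,.064)]:
    Rt=tool(tilt); p=np.array([px,-.1465,pz])+.0188*Rt[:,2]
    q,e=ik(p,Rt,q); print(tilt,px,pz,q.round(1),round(e,4))
E
```

```text
[ 1.000e-04  2.238e-01  5.053e-01  4.570e-02  3.780e-01 -1.200e-03
  3.194e-01  7.760e-02 -1.300e-03] 0.0005162756387827594
36 0.6 0.12 [-28.9  26.4 112.   61.6  18.8   5.7] 0.0
36 0.63 0.085 [-27.1  32.1 109.   69.3  16.6  -1. ] 0.0
36 0.648 0.064 [-26.4  35.5 106.7  73.1  16.2  -4.3] 0.0178
36 0.6 0.064 [-28.9  32.7 114.   87.1  16.5 -21.1] 0.0
36 0.55 0.064 [-32.5  30.  121.2  98.1  18.6 -35.8] 0.0
36 0.52 0.064 [-35.   28.5 125.4 102.8  20.2 -43.2] 0.0
36 0.486 0.064 [-38.3  27.  130.1 106.6  22.4 -50.5] 0.0
38 0.6 0.12 [-29.4  26.5 113.4  72.1  18.5  -5.1] 0.0
38 0.63 0.085 [-27.6  32.3 110.4  81.2  16.8 -13.2] 0.0
38 0.648 0.064 [-26.7  35.7 108.3  86.1  16.2 -17.5] 0.0041
38 0.6 0.064 [-29.5  33.  115.4  98.1  17.8 -32.5] 0.0
38 0.55 0.064 [-33.2  30.4 122.6 106.8  20.6 -45.1] 0.0
38 0.52 0.064 [-35.8  29.1 126.8 110.3  22.6 -51.4] 0.0
38 0.486 0.064 [-39.3  27.7 131.4 112.8  25.  -57.7] 0.0
41 0.6 0.12 [-30.3  26.8 115.6  87.8  19.3 -21.4] 0.0
41 0.63 0.085 [-28.4  32.7 112.5  97.7  18.3 -30.3] 0.0
41 0.648 0.064 [-27.3  36.1 110.3 102.7  18.  -34.6] 0.0
41 0.6 0.064 [-30.3  33.6 117.4 111.3  20.8 -46.5] 0.0
41 0.55 0.064 [-34.2  31.3 124.6 116.8  24.4 -56.2] 0.0
41 0.52 0.064 [-37.   30.1 128.7 118.7  26.8 -61.2] 0.0
41 0.486 0.064 [-40.7  29.  133.4 119.8  29.5 -66.3] 0.0
```

The model fits to 0.5 mm. A 42° tilt in this half-turned orientation keeps every joint in range through the grasp and the pull, so I'll use that.

```bash
python3 -m crank '[[0.035,0,0,0,0,0.015,-1],[0.035,0,0,0,0,0.015,-1],[0,0,0,0,0,0,-1]]'
python3 - <<'E'
from g import *
go([.648,-.1465,.064],.06)
go([.648,-.1465,.064],0)
E
```

```text
clock: 5.4
tcp_pos: [0.5755, -0.1455, 0.1634]
eef_rot: [-137.7, 0.5, -89.5]
wrist_force: [0.0, 0.9, -0.6]
grip_width: 0.998
tcp [ 0.5755 -0.1455  0.1634] rpy [-137.72    0.47  -89.52] j [-33.7  17.8 118.4  73.6  23.5  -8.6] F [ 0.   0.9 -0.6] grip 0.998 t 5.4
pinch [ 0.5628 -0.1457  0.1773] tool delta [0.0025 0.0132 0.0811]
tcp [ 0.5755 -0.1455  0.1634] rpy [-137.72    0.47  -89.52] j [-33.7  17.8 118.4  73.6  23.5  -8.6] F [ 0.   0.9 -0.6] grip 0.998 t 5.4
pinch [ 0.5628 -0.1457  0.1773] tool delta [0.0025 0.0132 0.1411]
```

```bash
python3 -m crank '[[0,0,0,0.0005,0.0033,0.02,-1],[0,0,0,0.0005,0.0033,0.02,-1],[0,0,0,0.0005,0.0033,0.02,-1],[0,0,0,0.001,0.0033,0.021,-1],[0,0,0,0,0,0,-1]]'
python3 - <<'E'
from g import *
go([.648,-.1465,.064],0)
save('wrist2',grab_frame('wrist'))
E
```

```text
clock: 5.9
tcp_pos: [0.6214, -0.1472, 0.0948]
eef_rot: [-137.7, 0.5, -89.5]
wrist_force: [-0.7, 0.5, -0.0]
grip_width: 1.001
tcp [ 0.6214 -0.1472  0.0948] rpy [-137.71    0.51  -89.48] j [-30.5  28.9 115.5  95.8  20.7 -29.9] F [-0.7  0.5 -0. ] grip 1.001 t 5.9
pinch [ 0.6088 -0.1474  0.1087] tool delta [-0.0001  0.0011  0.0594]
```

View pics/wrist2.png

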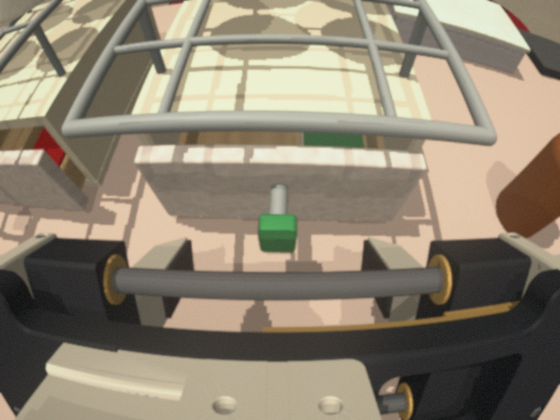

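The pull at (278,232) is centred between the fingers, with its stem going up to the panel and the rack wire above it at row 125. I'm going in and gripping.

```bash
python3 -m crank '[[0,0,0,0,0.0005,0.015,-1],[0,0,0,0,0.0005,0.015,-1],[0,0,0,0,0,0.015,-1],[0,0,0,0,0,0.013,-1],[0,0,0,0,0,0,-1]]'
python3 -m crank '[[0,0,0,0,0,0,1],[0,0,0,0,0,0,1],[0,0,0,0,0,0,1],[0,0,0,0,0,0,1],[0,0,0,0,0,0,1],[0,0,0,0,0,0,1],[0,0,0,0,0,0,1]]' 20
python3 - <<'E'
from g import *
go([.648,-.1465,.064],0)
E
```

```text
clock: 6.45
tcp_pos: [0.6599, -0.1469, 0.0526]
eef_rot: [-137.6, 0.5, -89.5]
wrist_force: [0.5, -0.1, -0.0]
grip_width: 1.0
clock: 7.15
tcp_pos: [0.6595, -0.1471, 0.0515]
eef_rot: [-137.7, 0.5, -89.6]
wrist_force: [0.3, 0.3, -0.1]
grip_width: 0.436
tcp [ 0.6595 -0.1471  0.0515] rpy [-137.65    0.48  -89.62] j [-28.   36.2 111.3 106.9  19.9 -39.5] F [ 0.3  0.3 -0.1] grip 0.436 t 7.15
pinch [ 0.6469 -0.1473  0.0654] tool delta [-0.0008  0.0001  0.0018]
```

```bash
python3 -m crank '[[0,0,0,0,0,0,1],[0,0,0,0,0,0,1],[0,0,0,0,0,0,1],[0,0,0,0,0,0,1],[0,0,0,0,0,0,1]]'
```

```text
clock: 7.65
tcp_pos: [0.6595, -0.1466, 0.0515]
eef_rot: [-137.7, 0.5, -89.6]
wrist_force: [-0.2, 3.6, -0.8]
grip_width: 0.261
```

The opening is 24 mm, so the pull is held. Now I'll pull straight along -x.

```bash
python3 -m crank '[[0,0,0,0,0.0055,-0.005,1],[0,0,0,0,0.0111,-0.0101,1],[0,0,0,0,0.0111,-0.0101,1],[0,0,0,0,0.0111,-0.0101,1],[0,0,0,0,0.0111,-0.0101,1],[0,0,0,0,0.0111,-0.0101,1],[0,0,0,0,0.0111,-0.0101,1],[0,0,0,0,0.0111,-0.0101,1]]' 25
python3 - <<'E'
from g import *
go([.486,-.146,.0654],0)
E
```

```text
clock: 8.45
tcp_pos: [0.5464, -0.1441, 0.0514]
eef_rot: [-137.6, 0.6, -89.2]
wrist_force: [3.2, 18.2, 0.0]
grip_width: 0.26
tcp [ 0.5464 -0.1441  0.0514] rpy [-137.58    0.63  -89.23] j [-36.4  31.  127.6 118.8  28.2 -60.8] F [ 3.2 18.2  0. ] grip 0.26 t 8.45
pinch [ 0.5337 -0.1444  0.0653] tool delta [ 0.001   0.0351 -0.0323]
```

```bash
python3 -m crank '[[0,0,0,-0.002,0.0074,-0.0067,1],[0,0,0,-0.002,0.0074,-0.0067,1],[0,0,0,-0.001,0.0074,-0.0067,1],[0,0,0,0,0.0037,-0.0034,1],[0,0,0,0,0,0,1]]' 
python3 - <<'E'
from g import *
go([.486,-.143,.0654],0)
E
```

```text
clock: 8.95
tcp_pos: [0.5114, -0.1433, 0.0514]
eef_rot: [-137.7, 0.5, -89.7]
wrist_force: [-2.9, 2.9, 1.9]
grip_width: 0.263
tcp [ 0.5114 -0.1433  0.0514] rpy [-137.67    0.49  -89.66] j [-39.6  29.8 132.5 121.1  30.7 -66.5] F [-2.9  2.9  1.9] grip 0.263 t 8.95
pinch [ 0.4988 -0.1435  0.0653] tool delta [-0.0005  0.0094 -0.0087]
```

```bash
python3 -m crank '[[0,0,0,0,0.0044,-0.004,1],[0,0,0,0,0.0044,-0.004,1],[0,0,0,0,0,0,1]]' 
python3 -m crank '[[0,0,0,0,0.0037,-0.0034,1],[0,0,0,0,0,0,1]]' 
python3 -m crank '[[0,0,0,0,0.0037,-0.0034,1],[0,0,0,0,0,0,1]]'
```

```text
clock: 9.25
tcp_pos: [0.4996, -0.143, 0.0514]
eef_rot: [-137.7, 0.5, -89.6]
wrist_force: [-2.2, 3.7, 3.1]
grip_width: 0.26
clock: 9.45
tcp_pos: [0.4958, -0.143, 0.0517]
eef_rot: [-137.5, 0.5, -89.5]
wrist_force: [4.5, 5.3, -1.0]
grip_width: 0.263
clock: 9.65
tcp_pos: [0.4927, -0.143, 0.0526]
eef_rot: [-137.3, 0.5, -89.4]
wrist_force: [18.3, 8.3, -8.2]
grip_width: 0.262
```

The x force has risen to 18 N, so the drawer is at its stop. I'll hold briefly, then check in the top view.

```bash
python3 -m crank '[[0,0,0,0,0,0,1],[0,0,0,0,0,0,1],[0,0,0,0,0,0,1]]' 
python3 - <<'E'
from h import *
save('top1',grab_frame('top')); f=load('top1')
c=cv2.cvtColor(f['img'],cv2.COLOR_RGB2BGR)
cv2.imwrite('pics/t1.png',np.clip(cv2.resize(c[100:280,270:430],(640,720)[:2] if 0 else (533,600),interpolation=cv2.INTER_CUBIC)*1.6,0,255).astype(np.uint8))
E
```

```text
clock: 9.95
tcp_pos: [0.4927, -0.143, 0.0526]
eef_rot: [-137.3, 0.4, -89.4]
wrist_force: [17.7, 7.6, -8.0]
grip_width: 0.257
```

View pics/t1.png

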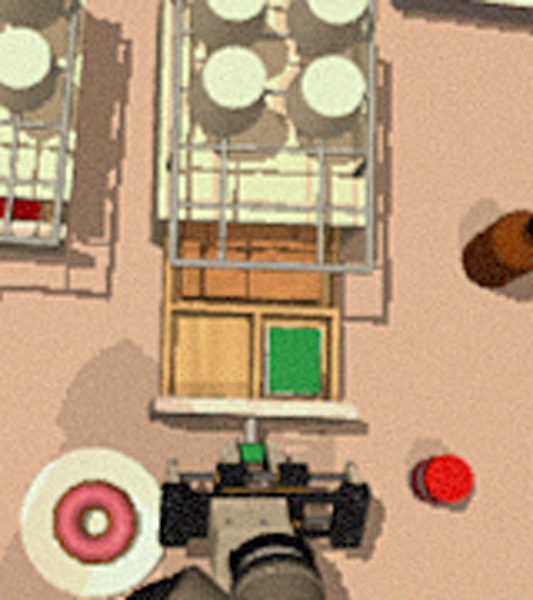

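The top view shows the drawer right out. The empty left compartment is at (212,352) in the crop, the sachets are at (295,358), and the plate is undisturbed. Next I release and plan the retreat.

```bash
python3 -m crank '[[0,0,0,0,0,0,-1],[0,0,0,0,0,0,-1],[0,0,0,0,0,0,-1],[0,0,0,0,0,0,-1],[0,0,0,0,0,0,-1],[0,0,0,0,0,0,-1],[0,0,0,0,0,0,-1],[0,0,0,0,0,0,-1]]'; python3 rec.py
python3 - <<'E'
from ik import *
s=readout.sense(); q=s['joint_pos']; p0=s['tcp_pos']
print(P.round(4),np.abs(fit.fun).max())
for t,dx,dz in [(42.5,0,0),(42.5,0,.05),(42,0,.1),(36,-.0,.14),(24,-.0,.18),(12,0,.2),(0,0,.22)]:
    q,e=ik(p0+[dx,0,dz],tool(t),q); print(t,dx,dz,q.round(1),round(e,4))
qq=q
for x,y,z in [(.45,.0,.27),(.42,.15,.27),(.415,.329,.27),(.415,.329,.05)]:
    q,e=ik(np.array([x,y,z]),tool(0),q); print(x,y,z,q.round(1),round(e,4))
for x,y,z in [(.415,.15,.27),(.5,-.105,.27),(.583,-.105,.2),(.583,-.105,.07)]:
    q,e=ik(np.array([x,y,z]),tool(0),q); print(x,y,z,q.round(1),round(e,4))
E
```

```text
clock: 10.8
tcp_pos: [0.4901, -0.1433, 0.0514]
eef_rot: [-137.7, 0.5, -89.6]
wrist_force: [0.8, -0.1, -0.3]
grip_width: 0.905
[-42.2  29.2 135.4 121.2  32.5 -69.6] [ 0.4901 -0.1433  0.0514] [-137.7    0.5  -89.6]
[1.000e-04 2.239e-01 5.048e-01 4.610e-02 3.795e-01 1.000e-04 3.181e-01
 7.630e-02 1.000e-04] 0.0005998354655438742
42.5 0 0 [-41.8  29.2 135.7 123.3  32.6 -71.3] 0.0
42.5 0 0.05 [-41.8  20.4 133.7 106.1  27.9 -51.4] 0.0
42 0 0.1 [-41.5  12.4 130.2  83.   26.5 -25.5] 0.0
36 -0.0 0.14 [-38.5   7.  122.3  47.6  29.7  13.7] 0.0
24 -0.0 0.18 [-33.    6.5 108.8  18.   45.8  46.5] 0.0
12 0 0.2 [-28.5  10.6  96.8   6.4  62.2  59. ] 0.0
0 0 0.22 [-24.9  16.3  84.9   0.   78.8  65.1] 0.0
0.45 0.0 0.27 [-9.8  9.7 93.8 -0.  76.5 80.2] 0.0
0.42 0.15 0.27 [ 9.8  9.3 94.3 -0.  76.4 99.8] 0.0
0.415 0.329 0.27 [ 30.1  18.4  82.1   0.   79.5 120.1] 0.0
0.415 0.329 0.05 [ 30.1  32.   98.9  -0.   49.  120.1] 0.0
0.415 0.15 0.27 [ 9.9  8.8 94.9  0.  76.3 99.9] 0.0
0.5 -0.105 0.27 [-20.5  16.4  85.   -0.   78.6  69.5] 0.0
0.583 -0.105 0.2 [-17.6  27.9  78.5   0.   73.5  72.4] 0.0
0.583 -0.105 0.07 [-17.6  35.7  87.4   0.   56.9  72.4] 0.0
```

```bash
python3 -m crank '[[0,0,0,0,-0.0101,-0.0111,-1],[0,0,0,0,-0.0135,-0.0148,-1],[0,0,0,0,-0.0135,-0.0148,-1],[0,0,0,0,-0.0135,-0.0148,-1],[0,0,0,0,-0.0135,-0.0148,-1],[0,0,0,0,-0.0135,-0.0148,-1],[0,0,0,0,-0.0135,-0.0148,-1],[0,0,0,0,0,0,-1]]'
python3 -m crank '[[-0.0615,0,0,0,-0.008,-0.008,-1],[-0.0615,0,0,0,-0.008,-0.008,-1],[-0.0615,0,0,0,-0.006,-0.008,-1],[-0.0615,0,0,0,-0.004,-0.008,-1],[-0.0615,0,0,0,-0.004,-0.008,-1],[-0.0615,0,0,0,0,-0.008,-1]]'
python3 -m crank '[[-0.0615,0,0,0,0,-0.008,-1],[-0.0615,0,0,0,0,-0.008,-1],[-0.0615,0,0,0,0,0,-1],[-0.0615,0,0,0,0,0,-1],[-0.0615,0,0,0,0,0,-1],[-0.0615,0,0,0,0,0,-1],[0,0,0,0,0,0,-1]]'
python3 rec.py
python3 - <<'E'
from h import *
save('top2',grab_frame('top')); f=load('top2'); w=cloud(f)
c=cv2.cvtColor(f['img'],cv2.COLOR_RGB2BGR)
cv2.imwrite('pics/t2.png',np.clip(cv2.resize(c[100:280,270:430],(533,600),interpolation=cv2.INTER_CUBIC)*1.6,0,255).astype(np.uint8))
E
```

```text
clock: 11.6
tcp_pos: [0.4909, -0.145, 0.1892]
eef_rot: [-137.4, 0.3, -89.6]
wrist_force: [-0.2, -0.1, -0.2]
grip_width: 0.999
clock: 12.2
tcp_pos: [0.4869, -0.1429, 0.2391]
eef_rot: [-157.5, 0.8, -89.3]
wrist_force: [0.2, -0.5, 0.1]
grip_width: 1.001
clock: 12.9
tcp_pos: [0.4821, -0.1428, 0.2528]
eef_rot: [-178.6, 0.9, -89.2]
wrist_force: [0.3, -0.1, 0.5]
grip_width: 0.999
[-26.2  15.5  89.    1.5  74.7  62.7] [ 0.4821 -0.1428  0.2528] [-178.6    0.9  -89.2]
```

View pics/t2.png

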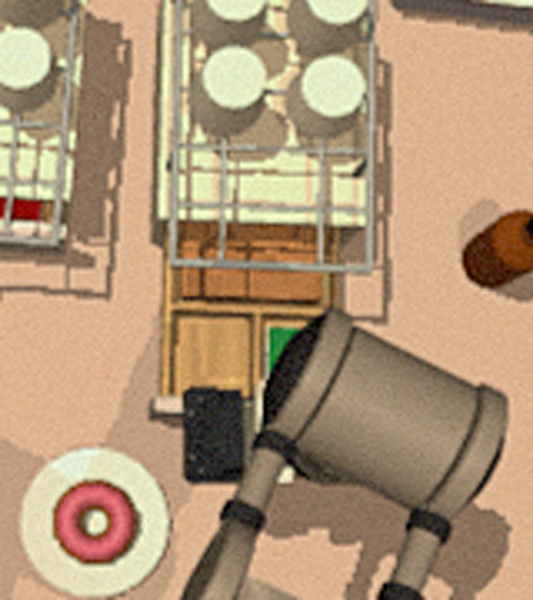

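The drawer is still fully out with the arm clear of it. I'm carrying on over to the tea tin.

```bash
python3 -m crank '[[-0.012,0,0,-0.02,0.003,-0.002,-1],[-0.012,0,0,-0.04,0.006,-0.002,-1],[0,0,0,-0.04,0.006,-0.002,-1],[0,0,0,-0.04,0.006,0,-1],[0,0,0,-0.04,0.006,0,-1],[0,0,0,-0.04,0.006,0,-1],[0,0,0,-0.04,0.006,0,-1],[0,0,0,-0.04,0.006,0,-1]]'
python3 -m crank '[[0,0,0,-0.04,0.006,0,-1],[0,0,0,-0.04,0.006,0,-1],[0,0,0,-0.04,0.005,0,-1],[0,0,0,-0.03,0.005,0,-1],[0,0,0,-0.02,0.001,0,-1],[0,0,0,0,0,0,-1]]'
cat >> g.py <<'E'
def rotfix(Rt_des):
    s=readout.sense(); Rt=R.from_euler('xyz',s['eef_rot'],degrees=True).as_matrix()
    print('rot to do',R.from_matrix(Rt.T@Rt_des).as_rotvec().round(4))
E
python3 - <<'E'
from g import *
from ik import tool
go([.415,.329,.05]); rotfix(tool(0))
save('wrist3',grab_frame('wrist'));save('top3',grab_frame('top'))
E
```

```text
clock: 13.75
tcp_pos: [0.4317, 0.1574, 0.2635]
eef_rot: [-179.9, 0.8, -89.3]
wrist_force: [1.7, -0.4, 0.1]
grip_width: 1.002
clock: 14.35
tcp_pos: [0.4068, 0.3273, 0.2652]
eef_rot: [-179.9, 0.8, -89.1]
wrist_force: [1.6, -0.5, 0.3]
grip_width: 1.001
tcp [0.4068 0.3273 0.2652] rpy [-179.94    0.82  -89.14] j [ 30.   17.4  84.4   0.7  77.8 119. ] F [ 1.6 -0.5  0.3] grip 1.001 t 14.35
pinch [0.4068 0.327  0.284 ] tool delta [ 0.0015 -0.008   0.234 ]
rot to do [-0.001   0.0143  0.0151]
```

View pics/wrist3.png

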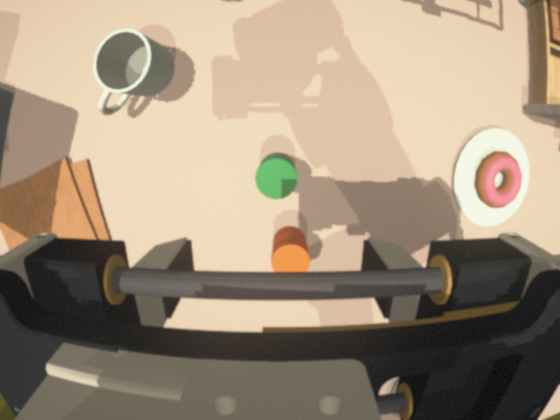

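The green tin is at (276,177) ahead, and the orange look-alike at (290,250) is nearer the robot. I'll centre over the green one and descend.

```bash
python3 -m crank '[[0,0.0143,0.0151,0.0015,-0.004,0.03,-1],[0,0,0,0,-0.004,0.03,-1],[0,0,0,0,0,0.03,-1],[0,0,0,0,0,0.03,-1],[0,0,0,0,0,0,-1]]'
python3 - <<'E'
from g import *
from ik import tool
go([.415,.329,.053]); rotfix(tool(0))
save('wrist4',grab_frame('wrist'))
E
```

```text
clock: 14.95
tcp_pos: [0.4143, 0.3214, 0.1426]
eef_rot: [179.7, -0.3, -90.3]
wrist_force: [-0.3, -0.3, -0.2]
grip_width: 1.0
tcp [0.4143 0.3214 0.1426] rpy [179.72  -0.33 -90.32] j [ 29.5  24.5  94.1  -0.2  61.8 119.9] F [-0.3 -0.3 -0.2] grip 1.0 t 14.95
pinch [0.4144 0.3215 0.1614] tool delta [-0.0081 -0.0011  0.1083]
rot to do [ 0.0049 -0.0057 -0.0056]
```

View pics/wrist4.png

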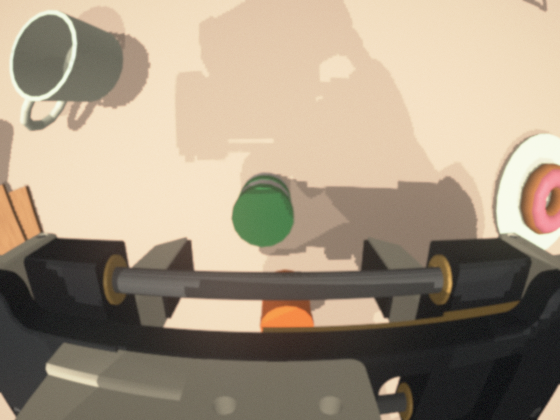

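The lid at (263,213) is 8 mm to the left of the jaw centre, which agrees with the measurement. I'll correct that and go down.

```bash
python3 -m crank '[[0.0049,-0.0057,-0.0056,-0.004,-0.001,0.01,-1],[0,0,0,-0.004,0,0.01,-1],[0,0,0,0,0,0.025,-1],[0,0,0,0,0,0.025,-1],[0,0,0,0,0,0.02,-1],[0,0,0,0,0,0.012,-1],[0,0,0,0,0,0,-1]]'
python3 - <<'E'
from g import *
from ik import tool
go([.415,.329,.053]); rotfix(tool(0))
E
```

```text
clock: 15.7
tcp_pos: [0.4177, 0.3321, 0.0434]
eef_rot: [-179.7, 0.2, -89.9]
wrist_force: [-0.5, 0.6, 0.5]
grip_width: 0.998
tcp [0.4177 0.3321 0.0434] rpy [-1.7967e+02  1.6000e-01 -8.9920e+01] j [ 30.3  32.7  99.   -0.   47.9 120.2] F [-0.5  0.6  0.5] grip 0.998 t 15.7
pinch [0.4176 0.332  0.0622] tool delta [0.0031 0.0027 0.0092]
rot to do [-0.0057  0.0029  0.0014]
```

```bash
python3 -m crank '[[0,0,0,0.003,0.0025,0.005,-1],[0,0,0,0,0,0.004,-1],[0,0,0,0,0,0,-1]]'
python3 - <<'E'
from g import *
go([.415,.329,.053])
save('wrist5',grab_frame('wrist'))
E
python3 -m crank '[[0,0,0,0,0,0,1],[0,0,0,0,0,0,1],[0,0,0,0,0,0,1],[0,0,0,0,0,0,1],[0,0,0,0,0,0,1],[0,0,0,0,0,0,1],[0,0,0,0,0,0,1],[0,0,0,0,0,0,1]]' 20
python3 -m crank '[[0,0,0,0,0,0,1],[0,0,0,0,0,0,1]]'
```

```text
clock: 16.0
tcp_pos: [0.4157, 0.3294, 0.0353]
eef_rot: [-179.6, 0.2, -89.9]
wrist_force: [-0.3, 0.2, 0.1]
grip_width: 1.001
tcp [0.4157 0.3294 0.0353] rpy [-179.56    0.22  -89.92] j [ 30.1  33.1 100.   -0.   46.4 120.1] F [-0.3  0.2  0.1] grip 1.001 t 16.0
pinch [0.4155 0.3293 0.0541] tool delta [0.0003 0.0005 0.0011]
clock: 16.85
tcp_pos: [0.4157, 0.3295, 0.0351]
eef_rot: [-179.6, 0.2, -89.9]
wrist_force: [0.3, 0.1, -0.3]
grip_width: 0.497
clock: 17.05
tcp_pos: [0.4157, 0.3295, 0.0351]
eef_rot: [-179.6, 0.2, -89.9]
wrist_force: [0.0, 0.3, -0.1]
grip_width: 0.499
```

View pics/wrist5.png

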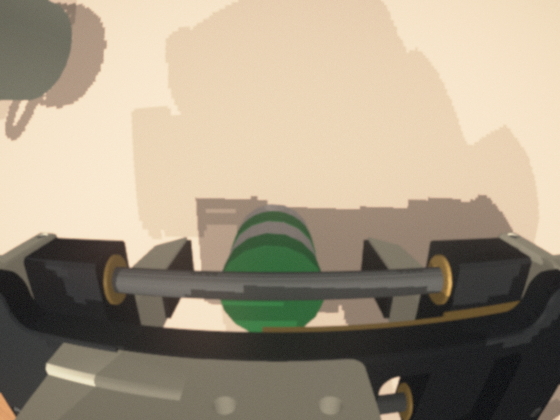

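The grip closed on 46 mm, so the tin is held. Before placing, I'll measure the compartment in the earlier top view.

```bash
python3 -m crank '[[0,0,0,0,0,-0.01,1],[0,0,0,0,0,-0.02,1],[0,0,0,0,0,-0.03,1],[0,0,0,0,0,-0.03,1],[0,0,0,0,0,-0.03,1],[0,0,0,0,0,-0.03,1],[0,0,0,0,0,-0.02,1]]'
python3 - <<'E'
from h import *
for n in('top1','top3'):
    f=load(n); w=cloud(f)
    p=w[185:235,310:380].reshape(-1,3)
    fl=p[(p[:,2]>.008)&(p[:,2]<.032)&(p[:,0]>.53)&(p[:,0]<.632)&(p[:,1]>-.155)&(p[:,1]<-.06)]
    print(n,len(fl),'floor',np.percentile(fl,[2,98],axis=0).round(4).tolist(),fl[:,2].mean().round(4))
    pa=p[(p[:,2]>.085)&(p[:,2]<.105)&(p[:,0]<.56)]
    print('panel',len(pa),pa[:,0].min(),pa[:,0].max(),pa[:,1].min(),pa[:,1].max())
    c=np.polyfit(pa[:,1],pa[:,0],1);print('panel slope deg',np.degrees(c[0]),np.polyval(c,-.145))
f=load('top3'); w=cloud(f); hsv=cv2.cvtColor(f['img'],cv2.COLOR_RGB2HSV)
m=(hsv[...,0]>40)&(hsv[...,0]<90)&(hsv[...,1]>100)&(w[...,2]>.068)&(w[...,2]<.085)&(w[...,0]<.53)&(w[...,1]<0)&(w[...,0]>.44)
print('pull',m.sum(),((np.nanmin(w[m],0)+np.nanmax(w[m],0))/2).round(4))
c=cv2.cvtColor(f['img'],cv2.COLOR_RGB2BGR)
cv2.imwrite('pics/t3.png',np.clip(cv2.resize(c[160:260,300:390],(540,600),interpolation=cv2.INTER_CUBIC)*1.6,0,255).astype(np.uint8))
E
```

```text
clock: 17.75
tcp_pos: [0.4146, 0.3289, 0.2079]
eef_rot: [-179.5, 0.3, -89.9]
wrist_force: [0.5, 1.1, -1.3]
grip_width: 0.497
top1 628 floor [[0.5452, -0.1502, 0.015], [0.6277, -0.07, 0.0293]] 0.0212
panel 304 0.5190865314023636 0.5368334233538552 -0.24257781242858237 -0.04779955502484666
panel slope deg 1.3097332851798589 0.5274045182191702
top3 625 floor [[0.5454, -0.1504, 0.0151], [0.6278, -0.0699, 0.0281]] 0.0211
panel 300 0.5187170364223768 0.5369470771143999 -0.24286642567168396 -0.047625716352088274
panel slope deg 1.3994603127541834 0.5275014939355899
pull 41 [ 0.4747 -0.4599  0.0766]
```

View pics/t3.png

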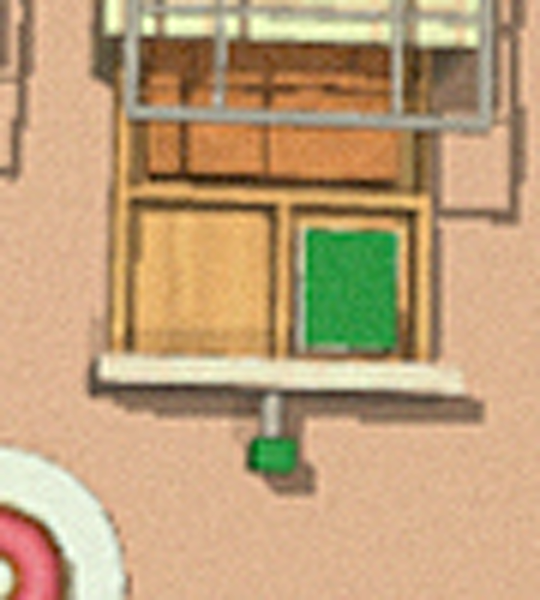

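The top view shows the empty compartment clearly at (205,280) in the crop, with the sachets in the right one. The panel, rack and pull measurements put the compartment centre at about (0.582, -0.107), with yaw -1.35°. I'm carrying the tin over.

```bash
python3 -m crank '[[0,0,0,0.015,-0.005,0,1],[0,0,0,0.03,-0.011,0,1],[0,0,0,0.033,-0.012,0,1],[0,0,0,0.033,-0.012,0,1],[0,0,0,0.033,-0.012,0,1],[0,0,0,0.033,-0.012,0,1],[0,0,0,0.033,-0.012,0,1],[0,0,0,0.033,-0.012,0,1]]' 25
python3 -m crank '[[0,0,0,0.033,-0.012,0,1],[0,0,0,0.033,-0.012,0,1],[0,0,0,0.033,-0.012,0,1],[0,0,0,0.033,-0.014,0,1],[0,0,0,0.03,-0.014,0,1],[0,0,0,0.02,-0.008,0,1],[0,0,0,0,0,0,1]]'
python3 - <<'E'
from g import *
from ik import tool
go([.582,-.107,.1039]); rotfix(tool(0,yaw=-1.3))
save('wrist6',grab_frame('wrist'))
E
```

```text
clock: 18.55
tcp_pos: [0.5027, 0.0845, 0.2053]
eef_rot: [-179.6, 0.2, -89.9]
wrist_force: [0.7, 0.3, -1.4]
grip_width: 0.499
clock: 19.25
tcp_pos: [0.5754, -0.0987, 0.2046]
eef_rot: [-179.6, 0.2, -90.1]
wrist_force: [-1.2, 0.2, -1.6]
grip_width: 0.498
tcp [ 0.5754 -0.0987  0.2046] rpy [-1.7959e+02  1.6000e-01 -9.0090e+01] j [-17.4  26.5  80.1   0.3  73.   72.6] F [-1.2  0.2 -1.6] grip 0.498 t 19.25
pinch [ 0.5752 -0.0988  0.2234] tool delta [ 0.0086 -0.0059  0.1195]
rot to do [-0.0071  0.0029  0.0211]
```

View pics/wrist6.png

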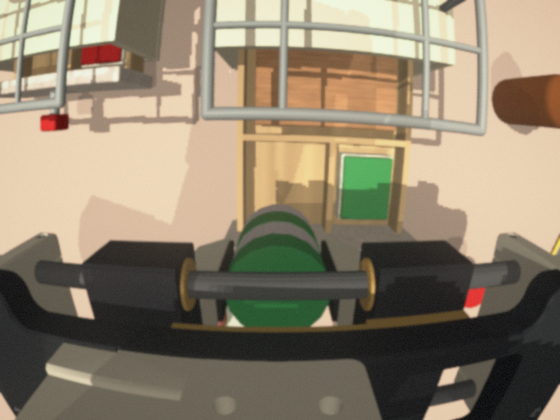

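The tin at (277,265) is still upright in the jaws, with the compartment ahead of it at (285,185) and the rack wire at row 115. I'll centre it and come down to 30 mm above the floor.

```bash
python3 -m crank '[[-0.004,0.002,0.0105,0.0043,-0.003,0.01,1],[-0.003,0.001,0.0105,0.0043,-0.003,0.02,1],[0,0,0,0,0,0.025,1],[0,0,0,0,0,0.025,1],[0,0,0,0,0,0.02,1],[0,0,0,0,0,0.018,1],[0,0,0,0,0,0,1]]'
python3 - <<'E'
from g import *
from ik import tool
go([.582,-.107,.0739]); rotfix(tool(0,yaw=-1.3))
save('wrist7',grab_frame('wrist'));save('top7',grab_frame('top'))
c=cv2.cvtColor(load('top7')['img'],cv2.COLOR_RGB2BGR)
cv2.imwrite('pics/t7.png',np.clip(cv2.resize(c[160:260,300:390],(540,600),interpolation=cv2.INTER_CUBIC)*1.6,0,255).astype(np.uint8))
E
```

```text
clock: 20.0
tcp_pos: [0.579, -0.1028, 0.0837]
eef_rot: [179.7, 0.1, -91.1]
wrist_force: [-0.3, -0.2, -1.8]
grip_width: 0.498
tcp [ 0.579  -0.1028  0.0837] rpy [ 1.7967e+02  1.5000e-01 -9.1060e+01] j [-17.6  34.4  87.2   0.1  58.7  73.5] F [-0.3 -0.2 -1.8] grip 0.498 t 20.0
pinch [ 0.5792 -0.1028  0.1025] tool delta [ 0.0042 -0.0031  0.0286]
rot to do [0.0058 0.0025 0.0043]
```

View pics/wrist7.png

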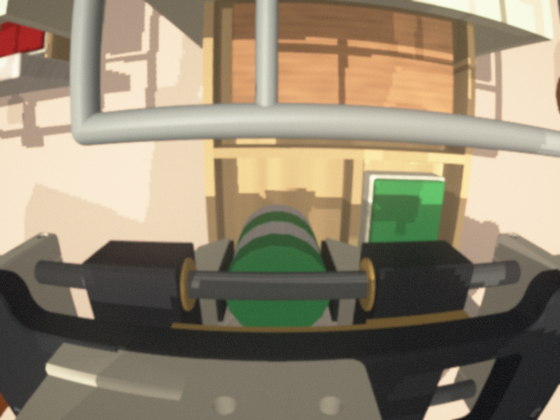

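View pics/t7.png

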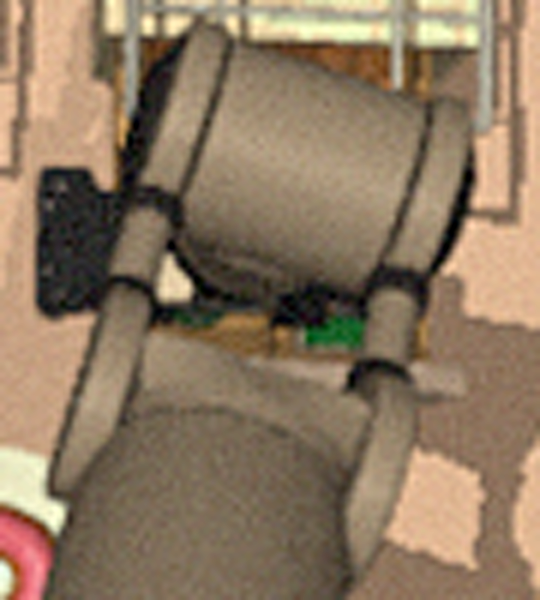

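In the wrist view the tin sits over the left compartment (opening from column 218 to 350) and clears the rack wire. The arm hides it in the top view. I'll lower it slowly and watch the force.

```bash
python3 -m crank '[[0.0058,0.0025,0.0043,0.0042,-0.003,0.004,1],[0,0,0,0,0,0.006,1],[0,0,0,0,0,0.006,1],[0,0,0,0,0,0.006,1],[0,0,0,0,0,0.004,1],[0,0,0,0,0,0,1],[0,0,0,0,0,0,1]]'
python3 - <<'E'
from g import *
from ik import tool
go([.582,-.107,.0739]); rotfix(tool(0,yaw=-1.3))
E
```

```text
clock: 20.8
tcp_pos: [0.5843, -0.1087, 0.0606]
eef_rot: [-179.7, -0.1, -91.4]
wrist_force: [0.3, -0.3, -1.8]
grip_width: 0.495
tcp [ 0.5843 -0.1087  0.0606] rpy [-1.7966e+02 -1.0000e-01 -9.1360e+01] j [-17.9  36.3  87.9   0.   55.4  73.4] F [ 0.3 -0.3 -1.8] grip 0.495 t 20.8
pinch [ 0.5841 -0.1087  0.0794] tool delta [-0.0016  0.0022  0.0054]
rot to do [-0.0059 -0.0017 -0.001 ]
```

```bash
python3 -m crank '[[0,0,0,-0.0015,0.002,0.002,1],[0,0,0,0,0,0.002,1],[0,0,0,0,0,0,1],[0,0,0,0,0,0,1]]'
python3 -m crank '[[0,0,0,0,0,0.001,1],[0,0,0,0,0,0,1]]'
```

```text
clock: 21.2
tcp_pos: [0.5823, -0.1072, 0.0566]
eef_rot: [-179.7, -0.1, -91.4]
wrist_force: [-0.0, 1.1, -1.9]
grip_width: 0.493
clock: 21.4
tcp_pos: [0.5823, -0.1072, 0.0555]
eef_rot: [-179.7, -0.1, -91.4]
wrist_force: [-0.2, -0.4, -1.7]
grip_width: 0.494
```

```bash
python3 -m crank '[[0,0,0,0,0,0.001,1],[0,0,0,0,0,0,1]]'
python3 -m crank '[[0,0,0,0,0,0.001,1],[0,0,0,0,0,0,1]]'
```

```text
clock: 21.6
tcp_pos: [0.5825, -0.1072, 0.055]
eef_rot: [-179.6, -0.1, -91.4]
wrist_force: [-0.9, 0.6, 1.4]
grip_width: 0.497
clock: 21.8
tcp_pos: [0.5831, -0.1073, 0.0549]
eef_rot: [-179.5, -0.1, -91.4]
wrist_force: [-1.4, 0.9, 8.1]
grip_width: 0.497
```

It touched the floor at 0.055, as expected (8 N). I'll ease off 1 mm, open moderately, and lift straight up.

```bash
python3 -m crank '[[0,0,0,0,0,-0.001,1],[0,0,0,0,0,0,-0.6],[0,0,0,0,0,0,-0.6],[0,0,0,0,0,0,-0.6],[0,0,0,0,0,0,-0.6],[0,0,0,0,0,0,-0.6],[0,0,0,0,0,0,-0.6]]'
python3 - <<'E'
from h import *
save('wrist8',grab_frame('wrist'))
E
python3 -m crank '[[0,0,0,0,0,-0.01,-0.6],[0,0,0,0,0,-0.02,-0.6],[0,0,0,0,0,-0.03,-0.6],[0,0,0,0,0,-0.03,-0.6],[0,0,0,0,0,-0.03,-0.6],[0,0,0,0,0,-0.03,-0.6]]'
python3 - <<'E'
from h import *
save('wrist9',grab_frame('wrist'))
E
```

```text
clock: 22.5
tcp_pos: [0.5823, -0.1072, 0.0545]
eef_rot: [-179.7, -0.1, -91.4]
wrist_force: [1.2, -0.5, 0.0]
grip_width: 0.8
clock: 23.15
tcp_pos: [0.5813, -0.1069, 0.2068]
eef_rot: [-179.6, -0.1, -91.4]
wrist_force: [0.6, -0.8, 0.4]
grip_width: 0.798
```

View pics/wrist8.png

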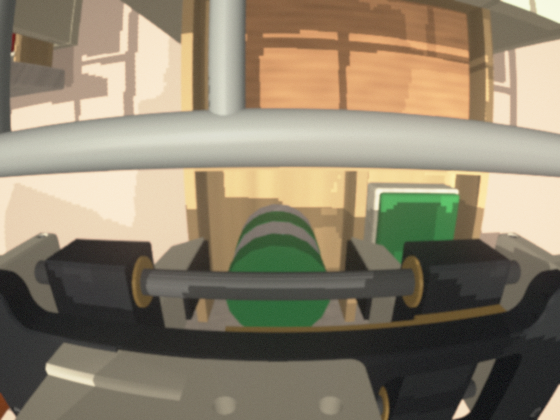

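View pics/wrist9.png

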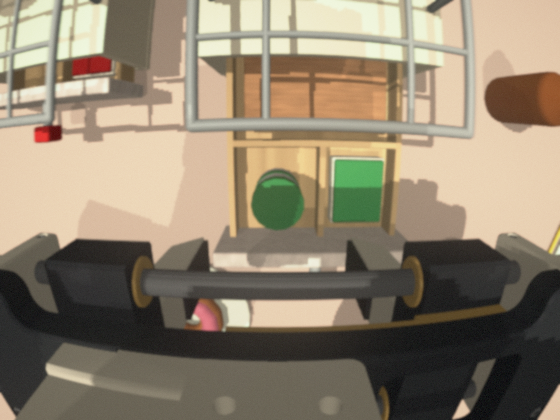

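The tin stands upright in the left compartment, with its lid at (277,200), and has been let go. Now I reverse my earlier path back to the pull.

```bash
python3 -m crank '[[0,0,0,0.004,0.01,-0.012,-1],[0,0,0,0.008,0.02,-0.012,-1],[0,0,0,0.008,0.025,-0.012,-1],[0,0,0,0.008,0.025,-0.01,-1],[0,0,0,0.008,0.02,0,-1],[0,0,0,0,0,0,-1]]'
python3 - <<'E'
from g import *
from ik import tool
go([.482,-.143,.253+.0188]); rotfix(tool(0,yaw=-.3))
save('wrist10',grab_frame('wrist'))
E
```

```text
clock: 23.8
tcp_pos: [0.4777, -0.1409, 0.2505]
eef_rot: [-179.7, -0.1, -91.5]
wrist_force: [-0.4, 0.9, -0.2]
grip_width: 1.0
tcp [ 0.4777 -0.1409  0.2505] rpy [-1.7973e+02 -1.0000e-01 -9.1460e+01] j [-25.3  15.5  89.3   0.   74.9  66.2] F [-0.4  0.9 -0.2] grip 1.0 t 23.8
pinch [ 0.4776 -0.1409  0.2693] tool delta [ 0.002  -0.0045 -0.0025]
rot to do [-0.0047 -0.0018 -0.0203]
```

View pics/wrist10.png

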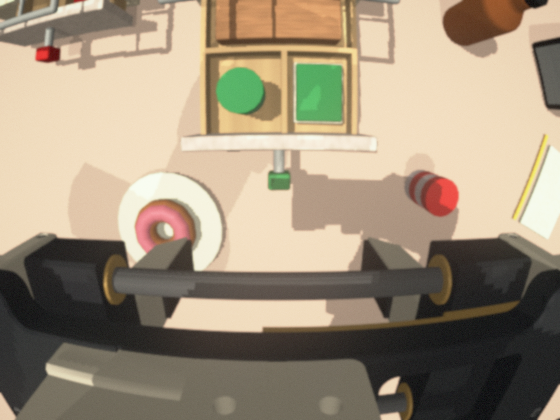

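The tin is at (240,90) in its compartment and the pull is at (278,180). I'm tilting the tool again.

```bash
python3 -m crank '[[0.0617,0,-0.01,0,0,0,-1],[0.0617,0,-0.01,0,0,0,-1],[0.0617,0,0,0,0,0,-1],[0.0617,0,0,0,0,0,-1],[0.0617,0,0,0,0,0,-1],[0.0617,0,0,0,0,0,-1],[0.05,0,0,0,0,0,-1],[0.05,0,0,0,0,0,-1]]'
python3 -m crank '[[0.045,0,0,0,0.004,0.005,-1],[0.045,0,0,0,0.004,0.005,-1],[0.045,0,0,0,0.007,0.008,-1],[0.045,0,0,0,0.007,0.008,-1],[0.045,0,0,0,0.007,0.008,-1],[0.045,0,0,0,0.007,0.008,-1],[0,0,0,0,0,0,-1]]'
python3 - <<'E'
from g import *
from ik import tool
f=grab_frame('top'); save('top10',f); w=cloud(f); hsv=cv2.cvtColor(f['img'],cv2.COLOR_RGB2HSV)
m=(hsv[...,0]>40)&(hsv[...,0]<90)&(hsv[...,1]>100)&(w[...,2]>.06)&(w[...,2]<.085)&(w[...,0]<.53)&(w[...,1]<-.09)&(w[...,1]>-.2)&(w[...,0]>.44)
print('pull',m.sum()); 
if m.sum(): print(((np.nanmin(w[m],0)+np.nanmax(w[m],0))/2).round(4))
go([.482,-.143,.0653]); rotfix(tool(42.3,yaw=-.8))
save('wrist11',grab_frame('wrist'))
E
```

```text
clock: 24.65
tcp_pos: [0.4806, -0.1402, 0.2499]
eef_rot: [-152.6, -0.1, -90.2]
wrist_force: [-0.6, -0.1, -0.2]
grip_width: 1.002
clock: 25.35
tcp_pos: [0.4736, -0.1396, 0.1935]
eef_rot: [-137.5, 0.1, -90.2]
wrist_force: [0.3, -0.4, -0.6]
grip_width: 0.997
pull 38
[ 0.486  -0.1439  0.0775]
tcp [ 0.4742 -0.1401  0.1946] rpy [-1.3753e+02  4.0000e-02 -9.0260e+01] j [-43.3   5.1 129.1  68.1  29.8  -9.7] F [-0.3 -0.1  0.4] grip 0.998 t 25.4
pinch [ 0.4615 -0.14    0.2084] tool delta [0.003  0.0815 0.1194]
rot to do [-0.003   0.0069  0.0065]
```

View pics/wrist11.png

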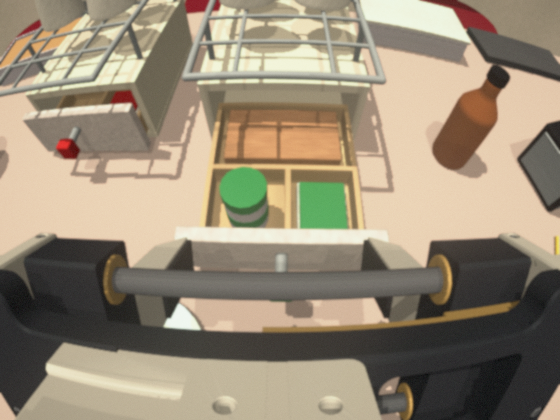

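The tin stands upright in the compartment, and the top view puts the pull at (0.486, -0.144). I'll descend onto the pull and grip it.

```bash
python3 -m crank '[[0,0.0035,0.003,0.0005,0.01,0.015,-1],[0,0.0035,0.003,0.0005,0.01,0.015,-1],[0,0,0,0.0005,0.01,0.015,-1],[0,0,0,0.0005,0.01,0.015,-1],[0,0,0,0.0005,0.01,0.015,-1],[0,0,0,0.0005,0.01,0.015,-1],[0,0,0,0.0005,0.01,0.015,-1],[0,0,0,0,0.01,0.015,-1]]'
python3 -m crank '[[0,0,0,0,0,0,-1]]'
python3 - <<'E'
from g import *
from ik import tool
go([.484,-.1435,.0653]); rotfix(tool(42.3,yaw=-.8))
E
```

```text
clock: 26.25
tcp_pos: [0.4989, -0.1448, 0.0535]
eef_rot: [-137.2, -0.2, -90.6]
wrist_force: [-0.4, -0.2, 0.6]
grip_width: 0.998
clock: 26.35
tcp_pos: [0.4979, -0.1442, 0.0521]
eef_rot: [-137.4, -0.1, -90.6]
wrist_force: [0.7, -1.1, -0.1]
grip_width: 1.0
tcp [ 0.4979 -0.1442  0.0521] rpy [-1.3741e+02 -5.0000e-02 -9.0650e+01] j [-40.6  29.3 134.8 124.6  31.8 -70.7] F [ 0.7 -1.1 -0.1] grip 1.0 t 26.35
pinch [ 0.4852 -0.144   0.0659] tool delta [-0.0005  0.0013 -0.0004]
rot to do [-0.0051  0.0012  0.0026]
```

```bash
python3 -m crank '[[0,0,0,0,0,0,1],[0,0,0,0,0,0,1],[0,0,0,0,0,0,1],[0,0,0,0,0,0,1],[0,0,0,0,0,0,1],[0,0,0,0,0,0,1],[0,0,0,0,0,0,1],[0,0,0,0,0,0,1]]' 20
python3 -m crank '[[0,0,0,0,0,0,1],[0,0,0,0,0,0,1],[0,0,0,0,0,0,1],[0,0,0,0,0,0,1],[0,0,0,0,0,0,1]]'
```

```text
clock: 27.15
tcp_pos: [0.4969, -0.1447, 0.0532]
eef_rot: [-137.4, -0.2, -90.7]
wrist_force: [0.1, -0.5, 0.3]
grip_width: 0.352
clock: 27.65
tcp_pos: [0.4967, -0.1433, 0.0531]
eef_rot: [-137.4, -0.1, -90.6]
wrist_force: [1.0, 5.9, 1.6]
grip_width: 0.26
```

The pull is gripped. I'm pushing the drawer gently along its own axis.

```bash
python3 -m crank '[[0,0,0,0,-0.003,0.0027,1],[0,0,0,0,-0.0059,0.0054,1],[0,0,0,0.0001,-0.0066,0.0061,1],[0,0,0,0.0001,-0.0066,0.0061,1],[0,0,0,0.0001,-0.0066,0.0061,1],[0,0,0,0.0001,-0.0066,0.0061,1],[0,0,0,0.0001,-0.0066,0.0061,1],[0,0,0,0.0001,-0.0066,0.0061,1]]'
python3 -m crank '[[0,0,0,0.0001,-0.0066,0.0061,1],[0,0,0,0.0001,-0.0066,0.0061,1],[0,0,0,0.0001,-0.0066,0.0061,1],[0,0,0,0.0001,-0.0066,0.0061,1]]'
python3 - <<'E'
from g import *
go([.656,-.147,.0653])
E
```

```text
clock: 28.45
tcp_pos: [0.5629, -0.1448, 0.0531]
eef_rot: [-137.4, -0.2, -90.6]
wrist_force: [-3.1, 5.5, 3.1]
grip_width: 0.26
clock: 28.85
tcp_pos: [0.599, -0.1456, 0.0531]
eef_rot: [-137.3, -0.1, -90.6]
wrist_force: [-2.8, 5.4, 3.3]
grip_width: 0.254
tcp [ 0.599  -0.1456  0.0531] rpy [-137.34   -0.15  -90.61] j [-31.2  32.9 120.7 119.9  23.3 -55.6] F [-2.8  5.4  3.3] grip 0.254 t 28.85
pinch [ 0.5863 -0.1455  0.067 ] tool delta [ 0.0008 -0.0502  0.0485]
```

```bash
python3 -m crank '[[0,0,0,0,-0.0066,0.0061,1],[0,0,0,0,-0.0066,0.0061,1],[0,0,0,0,-0.0066,0.0061,1],[0,0,0,0,-0.0066,0.0061,1],[0,0,0,0,-0.0059,0.0054,1],[0,0,0,0,-0.0044,0.0041,1],[0,0,0,0,-0.003,0.0027,1],[0,0,0,0,0,0,1]]'
python3 -m crank '[[0,0,0,0,-0.003,0.0027,1],[0,0,0,0,0,0,1]]'
python3 - <<'E'
from g import *
go([.656,-.147,.0653])
E
```

```text
clock: 29.65
tcp_pos: [0.6534, -0.1469, 0.0532]
eef_rot: [-137.3, -0.2, -90.6]
wrist_force: [2.3, 5.2, 0.8]
grip_width: 0.258
clock: 29.85
tcp_pos: [0.6573, -0.1469, 0.0532]
eef_rot: [-137.3, -0.2, -90.6]
wrist_force: [1.7, 5.3, 1.5]
grip_width: 0.259
tcp [ 0.6573 -0.1469  0.0532] rpy [-137.32   -0.18  -90.64] j [-27.5  35.8 112.1 112.1  19.2 -43.7] F [1.7 5.3 1.5] grip 0.259 t 29.85
pinch [ 0.6446 -0.1468  0.067 ] tool delta [ 0.0001 -0.0072  0.009 ]
```

```bash
python3 -m crank '[[0,0,0,0,-0.003,0.0027,1],[0,0,0,0,0,0,1]]'
python3 -m crank '[[0,0,0,0,-0.003,0.0027,1],[0,0,0,0,0,0,1]]'
python3 -m crank '[[0,0,0,0,-0.0022,0.002,1],[0,0,0,0,0,0,1]]'
```

```text
clock: 30.05
tcp_pos: [0.6613, -0.147, 0.0531]
eef_rot: [-137.3, -0.2, -90.6]
wrist_force: [2.4, 5.1, 0.2]
grip_width: 0.26
clock: 30.25
tcp_pos: [0.6653, -0.1471, 0.0532]
eef_rot: [-137.3, -0.2, -90.7]
wrist_force: [1.5, 4.8, 0.1]
grip_width: 0.261
clock: 30.45
tcp_pos: [0.6668, -0.1472, 0.0528]
eef_rot: [-137.5, -0.2, -90.7]
wrist_force: [-8.4, 6.2, 6.5]
grip_width: 0.264
```

```bash
python3 -m crank '[[0,0,0,0,-0.0015,0.0014,1],[0,0,0,0,0,0,1]]'
python3 -m crank '[[0,0,0,0,0,0,1],[0,0,0,0,0,0,1]]'
```

```text
clock: 30.65
tcp_pos: [0.6677, -0.1472, 0.0524]
eef_rot: [-137.6, -0.2, -90.7]
wrist_force: [-16.4, 5.4, 11.3]
grip_width: 0.258
clock: 30.85
tcp_pos: [0.6677, -0.1472, 0.0524]
eef_rot: [-137.6, -0.2, -90.7]
wrist_force: [-16.4, 4.9, 11.2]
grip_width: 0.261
```

The force has reached 16 N against the shut stop. The TCP moved about 0.172 m in all, allowing for arm flex, which matches the 0.170 travel. I'll release and back off along the tool axis.

```bash
python3 -m crank '[[0,0,0,0,0,0,-1],[0,0,0,0,0,0,-1],[0,0,0,0,0,0,-1],[0,0,0,0,0,0,-1],[0,0,0,0,0,0,-1],[0,0,0,0,0,0,-1],[0,0,0,0,0,0,-1],[0,0,0,0,0,0,-1]]'
python3 -m crank '[[0,0,0,0,0,-0.01,-1],[0,0,0,0,0,-0.015,-1],[0,0,0,0,0,-0.02,-1],[0,0,0,0,0,-0.025,-1],[0,0,0,0,0,-0.025,-1],[0,0,0,0,0,-0.025,-1],[0,0,0,0,0,-0.025,-1],[0,0,0,0,0,0,-1]]'
python3 - <<'E'
from h import *
for n in('wrist','top'): save(n+'12',grab_frame(n))
f=load('top12'); w=cloud(f); f0=load('top0'); w0=cloud(f0)
for ff,ww in((f0,w0),(f,w)):
    hsv=cv2.cvtColor(ff['img'],cv2.COLOR_RGB2HSV)
    m=(hsv[...,0]>40)&(hsv[...,0]<90)&(hsv[...,1]>100)&(ww[...,2]>.06)&(ww[...,2]<.085)&(ww[...,0]<.68)&(ww[...,1]<-.12)&(ww[...,1]>-.17)&(ww[...,0]>.6)
    print(m.sum(), np.nanmean(ww[m],0).round(4) if m.sum() else '', np.nanmin(ww[m],0) if m.sum() else '')
s=readout.sense();print(s['tcp_pos'],s['joint_pos'].round(1))
c=cv2.cvtColor(f['img'],cv2.COLOR_RGB2BGR)
cv2.imwrite('pics/t12.png',np.clip(c*1.6,0,255).astype(np.uint8))
E
```

```text
clock: 31.65
tcp_pos: [0.6699, -0.1479, 0.0532]
eef_rot: [-137.4, -0.2, -90.7]
wrist_force: [0.0, 0.3, -0.4]
grip_width: 0.908
clock: 32.45
tcp_pos: [0.5707, -0.1465, 0.1624]
eef_rot: [-137.2, -0.3, -90.7]
wrist_force: [-1.4, -0.5, -0.5]
grip_width: 1.001
36 [ 0.6477 -0.1467  0.078 ] [ 0.64024119 -0.15658399  0.06593541]
36 [ 0.6552 -0.1464  0.0777] [ 0.64743875 -0.15678519  0.06764133]
[ 0.57174013 -0.14649066  0.16063159] [-33.3  17.6 119.8  78.4  21.7 -12.8]
```

View pics/wrist12.png

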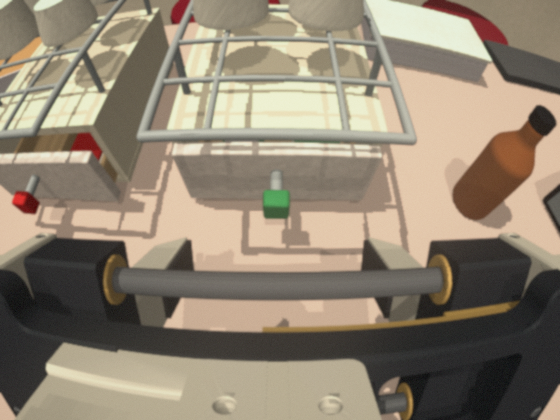

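View pics/t12.png

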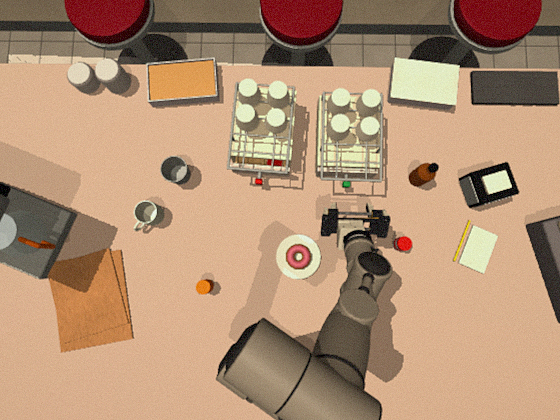

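The top view shows the pull at x = 0.655, where 0.656 is shut by the rack offset. The panel is flush with the unit, the bystanders are unmoved and the arm is clear. I'm handing in.

```bash
python3 - <<'E'
from h import *
print(job.close_job())
s=readout.sense();print(s['clock'],s['wrist_force'].round(1))
E
```

```text
the job is handed in; nothing more can be done
None
the job is handed in; nothing more can be done
```

I pulled the green-pull drawer out to its stop, set the tea tin upright in the empty front left compartment and pushed the drawer shut. I handed the job in at about 32.5 s of the 72 s allowed; it reports no verdict.

- **Drawer open:** I pulled until the x force rose to 18 N at the stop. The top view then put the pull at x ≈ 0.486, which fits the 0.170 m travel.
- **Tin placed:** It met the compartment floor at the expected height (8 N) and was let go there. The last view of it, just before shutting, showed it upright. I could not see it once the drawer was shut.
- **Drawer shut:** I pushed until the force reached 16 N at the shut stop. The last top view puts the pull at x = 0.655, against 0.656 expected for fully shut.
- **Everything else:** The red drawer, coffee tin, mug, syrup bottle, pitcher and plate all look unmoved in the last top view. I judged that by eye, not by measuring. The gripper is open and clear of everything.

Two checks were off. At first I took the unit's yaw as -0.6°, but it was about -1.3°. That caused an 18 N side force partway through the pull, which I corrected. The compartment floor also read 4 mm further in x than the panel and rack measurements. I used the panel and rack value, and both were well inside tolerance.

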